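# Pack the specimen carriers, lugs to the marks

## Robot

A 6-joint arm with a two-finger parallel gripper is mounted at the origin on a cart in front of the work surface, level with it; the furniture and walls round the work are solid. World frame = base frame: x ahead of the robot, y to its left, z up, the work surface at z = 0. Lengths are in mm, angles in degrees, forces in N, time in s.
With the tool pointing down it reaches from about 300 to 850 mm from the base axis. Payload 4.2 kg.
Tool frame: the origin (TCP) lies at the very end of the fingers, on their centre line; the grasp point (between the pads) lies 19 mm behind it; z points along the fingers, y is the direction in which the jaws open and shut (so a half turn about z gives the same grasp; the last joint's range is limited). The gripper opens to 91 mm and grips with 3 to 60 N. Pads are 32 mm wide; open, the fingers measure 118 mm over their backs; the gripper's body (76 mm by 178 mm) begins 60 mm behind the grasp point.
Start: joints at [-72.594, 18.312, 89.639, -0, 72.044, -1.146], TCP at [182.952, -545.135, 213.976] pointing down, gripper open.
Joint ranges: [-177.97, 177.97], [-48.28, 115.42], [12.27, 149.76], [-77.06, 257.06], [2.81, 150.46], [-146.56, 146.56]. Speed limits (degrees/s): [147.25, 147.25, 180, 180, 180, 180].

## Interface

Orientations are given as [roll, pitch, yaw] about the fixed x, y, z axes, in that order (R = Rz(yaw) Ry(pitch) Rx(roll)).
In Python, from workcell import * gives the robot as it stands. The module is installed in compiled form; this text tells all that it offers.
- The arm moves only by the tool servo_tool, never from a script. Its argument "plan" is a list that holds one entry, the list of rows, each a list of 7 numbers: the shift along the tool's x, y, z in mm, then the turn, a rotation vector about the tool's x, y, z in rad, then the opening, from 0 (shut) to 1 (fully open). A call has 1 to 20 rows; each row is the pose to reach, as a shift and turn from the pose commanded when the call began, along the tool's axes at that moment; what a row does not reach only later rows make up. A row lasts 1/10 s, in which the tool goes at most 50 mm and 8.59 degrees, less where a joint would pass 70% of its speed; a pose out of reach is approached as far as the arm can. A call with a gripper value outside its range is refused whole. The fingers move at their own pace and stop on an object; "squeeze" is the grip in N (left out, the last holds). Time passes only in rows, so rows that repeat a pose let the fingers close. It gives the time, the measured TCP pose, the force and the opening at its end, in the units of the state.
- state(): the state, without advancing time (a new reading comes with each control period).
- grab_frame(name): name is "scene" or "side" or "wrist"; returns a dict with "color" (384x512x3 uint8, red, green, blue), "range_z" (384x512 float32, mm along the optical axis (not along the pixel's ray), 0 where there is no reading), "fx", "fy", "cx", "cy" (pixels), "rvec" (rotation vector, rad) and "tvec" (3), from world to camera coordinates, as OpenCV has them; the wrist camera has in their place "tool_from_camera" (4x4, takes a point from camera to tool coordinates, whose origin is the TCP and whose axes are the flange's). Camera axes: x right, y down, z forward; pixel columns grow to the right and rows downward; lengths in mm; the calibration is good to about 2 mm. A picture is of the moment at which its call begins: read the wrist's pose just before it.
- job_done(): hands the job in, once; it reports no verdict.
The state is a dict: "time_s": time; "qpos": joint angles; "qvel": joint speeds; "effort": joint torques, N m; "ee_pos": TCP position; "ee_rot": TCP orientation; "force": force on the tool from outside, world axes, zero at the start; "torque": the same for the moment, N m; "gripper_width": finger opening in mm.
Only numpy, scipy, OpenCV 4.12 (cv2) and the standard library are available. Lean on these libraries where they do the work, as an engineer would, in place of code of your own. Each camera call takes 0.05 s, during which the arm holds its last target.

## Task

The lid of the grey carrier case sits flush: lever it up with the screwdriver's blade in the notch of the front wall, swing it open past upright, and lay the screwdriver back on the bench outside the case. Stand every specimen carrier upright in the case, centred on a seat pad of its own and turned so that its lug points along that pad's white index line, then shut the lid fully. Leave the petri dish and the tape roll where they are.

Things in the scene. Friction and masses are not known exactly. Their poses are not given: they have to be found in the camera images.
- case: Grey metal carrier case, fixed to the bench, 122 x 292 x 58 mm without its lid; walls 6 mm, floor 6 mm, inside 110 x 280 mm. Origin: centre of its underside. Its own +x runs from the front wall (with the notch) to the back wall (with the hinge), its y along the long side, z up. Its front faces roughly to the robot's right (-y). Position and yaw vary.
- lid (a joint): Hinge of the flat aluminium lid (122 x 292 mm, 6 mm thick, about 0.12 kg, lies on the wall tops, its underside 58 mm and its top about 65 mm above the bench, flush with the walls all round). 0 = shut, 2.1 = stop (leaning back); grows as the front edge rises. A stiff friction hinge (about 0.11 N m): the lid stays where it is left, open or half open.
- lid_hinge (a point): Point on the hinge axis at mid length, 58 mm above the case's underside; at case x = +58 mm. The axis runs along the case's y.
- lid_edge (a point): Middle of the lid's front lower edge, 119 mm from the hinge axis; moves with the lid.
- notch (a point): Pry notch: centre of the opening, 44 mm wide and 11 mm high, cut down from the top of the front wall at mid length (47 to 58 mm above the bench, right under the lid), on the outer face of the front wall. A blade pushed in along the case's +x passes the 6 mm wall and is then free under the lid.
- screwdriver: Flat screwdriver, 169 mm long, 70 g, lying on the bench with its axis 12 mm above the origin's height. Its own -y points along the shaft to the tip: tip end at y = -83 mm, shaft (5.6 mm thick) from y = -80 to -6 mm, handle (25 mm thick, round with four slight flats, so that it hardly rolls) from y = -6 to +84 mm. Starts in front of the case, tip roughly towards it.
- dish: Petri dish, 68 mm across, 20 mm high, standing on the bench: leave it alone. Origin: centre of its underside. (To its left stands a small dark green hand press, fixed; its lever reaches out to about x = 0.66, y = 0.08, 0.2 m up: keep the arm clear of it.)
- tape: Roll of tape, about 100 mm across, 25 mm high, lying on the bench: leave it alone. Origin: centre of its underside.
- pad0: Round black seat pad, 60 mm across, 3 mm thick, fixed on the floor of the case (one of three, 88 mm apart along the case). Origin: centre of its underside, 6 mm above the bench; its top is 3 mm higher. Its own +x points to its white index line; that direction differs from pad to pad and start to start.
- mark0 (a point): Point on the white index line of pad 0, 37 mm from the pad's centre along the pad's +x. The line is painted flat (radius 23 to 48 mm, 4 mm wide).
- carrier0: Specimen carrier: upright aluminium cylinder 44 mm across, 45 mm high, 0.14 kg, with a dark specimen in its top face and one drive lug of dark steel (12 mm wide, 5 to 17 mm above its foot) that sticks out to 42 mm from the axis. Origin: centre of its underside; its own +x points along the lug. Two or three of the carriers are present, standing on the bench.
- lug0 (a point): Outer end of the lug of carrier 0, 42 mm from its axis, 11 mm above its foot.
- pad1: Round black seat pad, 60 mm across, 3 mm thick, fixed on the floor of the case (one of three, 88 mm apart along the case). Origin: centre of its underside, 6 mm above the bench; its top is 3 mm higher. Its own +x points to its white index line; that direction differs from pad to pad and start to start.
- mark1 (a point): Point on the white index line of pad 1, 37 mm from the pad's centre along the pad's +x. The line is painted flat (radius 23 to 48 mm, 4 mm wide).
- carrier1: Specimen carrier: upright aluminium cylinder 44 mm across, 45 mm high, 0.14 kg, with a dark specimen in its top face and one drive lug of dark steel (12 mm wide, 5 to 17 mm above its foot) that sticks out to 42 mm from the axis. Origin: centre of its underside; its own +x points along the lug. Two or three of the carriers are present, standing on the bench.
- lug1 (a point): Outer end of the lug of carrier 1, 42 mm from its axis, 11 mm above its foot.
- pad2: Round black seat pad, 60 mm across, 3 mm thick, fixed on the floor of the case (one of three, 88 mm apart along the case). Origin: centre of its underside, 6 mm above the bench; its top is 3 mm higher. Its own +x points to its white index line; that direction differs from pad to pad and start to start.
- mark2 (a point): Point on the white index line of pad 2, 37 mm from the pad's centre along the pad's +x. The line is painted flat (radius 23 to 48 mm, 4 mm wide).
- carrier2: Specimen carrier: upright aluminium cylinder 44 mm across, 45 mm high, 0.14 kg, with a dark specimen in its top face and one drive lug of dark steel (12 mm wide, 5 to 17 mm above its foot) that sticks out to 42 mm from the axis. Origin: centre of its underside; its own +x points along the lug. Two or three of the carriers are present, standing on the bench.
- lug2 (a point): Outer end of the lug of carrier 2, 42 mm from its axis, 11 mm above its foot.

How it is judged:
By the outcome, as a careful person would: the job done as asked, in the order asked, and still so for the second after the job is handed in, with the robot touching nothing.
Of carrier0, carrier1, carrier2 only 2 to 3 are there at a start; the rules pass over those that are not, and their reading is None.
At some moment in a run one of screwdriver may be knocked a few centimetres aside while the robot is not near it.
Once in a run the grip may slacken for a moment while it holds something.
It also fails if it takes over 208 s, if anything falls off the work surface, if the arm or the gripper's body presses on something with over 40 N, if the wrist force passes 120 N, or if a joint passes its speed limit or range.

## Working session

There is one attempt and no reset: what is moved stays moved. The work goes in short steps, Python scripts to look and compute and a tool call to move; the robot and the scene stay as the last step left them, time stands still between calls to the robot, and variables do not carry over. Pictures are saved under pics/ and viewed, and the job is handed in when it is done.

Besides the shell and the picture viewer there is one more tool, called after ">>>" as name(argument=value, ...), one argument or row to a line, values as JSON. servo_tool: Moves the arm, as the interface text tells. Its arguments: {"type":"object","properties":{"plan":{"type":"array"},"squeeze":{"type":"number"}},"required":["plan"]}

```bash
mkdir -p pics; ls; cat > h.py <<'E'
from workcell import *
import numpy as np, cv2
from scipy.spatial.transform import Rotation as R
def cam(name):
    s=state(); f=grab_frame(name)
    K=np.array([[f['fx'],0,f['cx']],[0,f['fy'],f['cy']],[0,0,1]])
    if name=='wrist':
        T=np.eye(4); T[:3,:3]=R.from_euler('xyz',s['ee_rot'],degrees=True).as_matrix(); T[:3,3]=s['ee_pos']
        M=T@np.array(f['tool_from_camera'])
    else:
        W=np.eye(4); W[:3,:3]=cv2.Rodrigues(np.array(f['rvec'],float))[0]; W[:3,3]=np.ravel(f['tvec']); M=np.linalg.inv(W)
    return f,K,M
def cloud(f,K,M):
    z=f['range_z'].astype(float); v,u=np.mgrid[0:z.shape[0],0:z.shape[1]]
    P=np.stack([(u-K[0,2])/K[0,0]*z,(v-K[1,2])/K[1,1]*z,z],-1)
    W=P@M[:3,:3].T+M[:3,3]; W[z<=0]=np.nan
    return W
def ray(u,v,zw,K,M):
    d=M[:3,:3]@np.array([(u-K[0,2])/K[0,0],(v-K[1,2])/K[1,1],1]); o=M[:3,3]
    return o+d*(zw-o[2])/d[2]
def proj(p,K,M):
    q=np.linalg.inv(M)@np.append(p,1); return K[:2,:2]@(q[:2]/q[2])+K[:2,2]
def save(n,f,s=1.5):
    cv2.imwrite('pics/'+n+'.png',cv2.resize(f['color'][:,:,::-1],None,fx=s,fy=s,interpolation=cv2.INTER_CUBIC))
E
python3 - <<'E'
from h import *
print(state())
for n in ['scene','side','wrist']:
    f,K,M=cam(n); save(n+'0',f); np.savez('pics/'+n+'0.npz',c=f['color'],z=f['range_z'],K=K,M=M); print(n,M.round(3).tolist(),K.tolist())
E
```

```text
pics
{'time_s': 0.0, 'qpos': array([-7.25936226e+01,  1.83503698e+01,  8.97056986e+01, -1.46186377e-03,
        7.20439955e+01, -1.14571671e+00]), 'qvel': array([-0.02511018,  0.02092573,  0.06959243,  0.110696  ,  0.0654994 ,
       -0.01283274]), 'effort': array([ 8.90605643e-04, -4.12455618e+01, -2.31973583e+01,  7.27407122e-02,
        4.56483406e-02, -1.58788826e-04]), 'ee_pos': array([ 182.79026076, -544.64159316,  213.13782172]), 'ee_rot': array([-1.79899928e+02, -6.11201669e-04,  1.85525454e+01]), 'force': array([-0.1100879 , -0.28244388,  0.32360186]), 'torque': array([ 0.02677382, -0.00349897,  0.01936365]), 'gripper_width': 91.37102353863196}
scene [[-0.698, -0.41, 0.586, -87.54], [-0.716, 0.418, -0.56, 588.697], [-0.015, -0.811, -0.585, 709.147], [0.0, 0.0, 0.0, 1.0]] [[401.45530076370085, 0.0, 251.04325909715567], [0.0, 401.45530076370085, 197.4264058299346], [0.0, 0.0, 1.0]]
side [[-0.906, -0.146, 0.398, -27.989], [-0.424, 0.353, -0.834, 1167.931], [-0.018, -0.924, -0.381, 641.309], [0.0, 0.0, 0.0, 1.0]] [[477.98521387426547, 0.0, 256.53844066471106], [0.0, 477.98521387426547, 186.89987934200246], [0.0, 0.0, 1.0]]
wrist [[0.318, -0.912, -0.259, 256.434], [-0.948, -0.307, -0.086, -519.56], [-0.001, 0.273, -0.962, 383.718], [0.0, 0.0, 0.0, 1.0]] [[276.91397538691314, 0.0, 257.2398527577123], [0.0, 276.91397538691314, 193.01457248045824], [0.0, 0.0, 1.0]]
```

View pics/scene0.png

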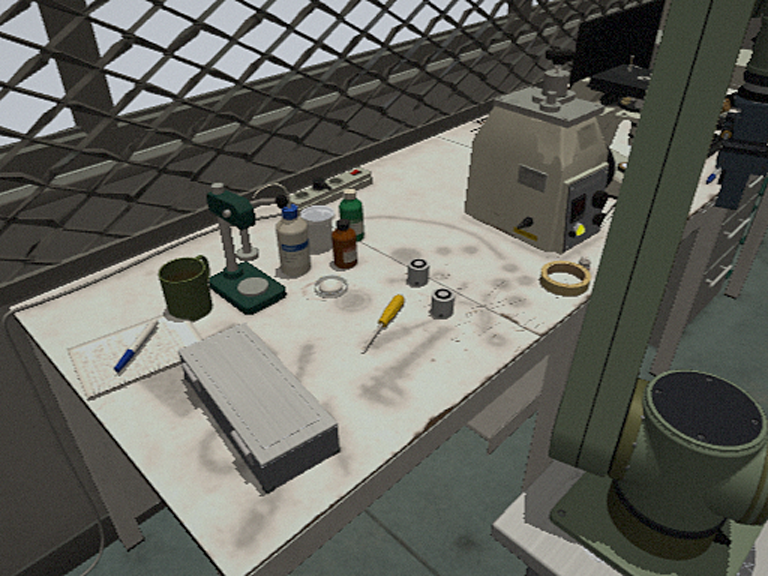

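View pics/side0.png

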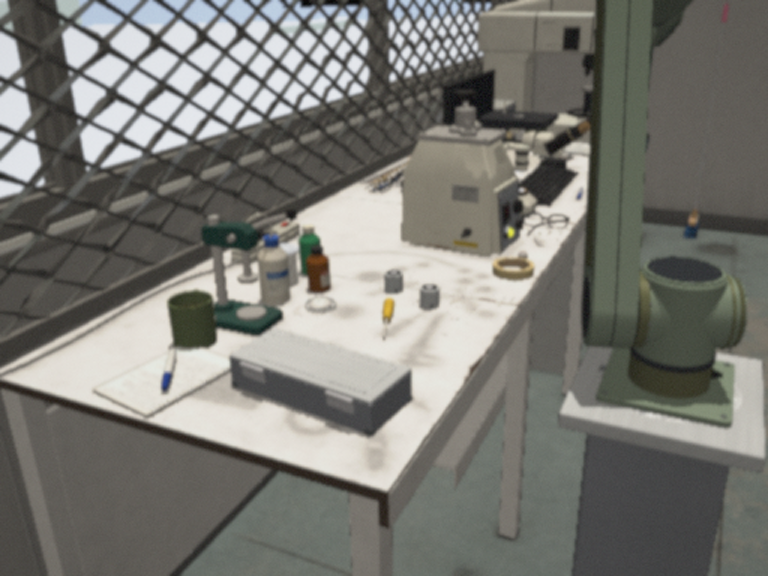

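View pics/wrist0.png

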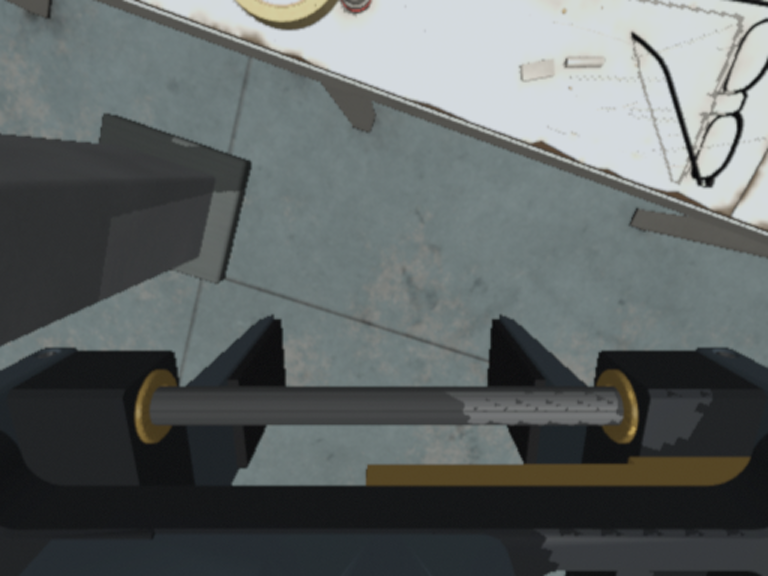

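```bash
python3 - <<'E'
from h import *
for n in ['scene','side']:
    d=np.load(f'pics/{n}0.npz'); f={'range_z':d['z'],'color':d['c']};K=d['K'];M=d['M']
    W=cloud(f,K,M); X=W.reshape(-1,3); C=d['c'].reshape(-1,3).astype(int)
    ok=np.isfinite(X[:,0])
    # lid top
    m=ok&(X[:,2]>60)&(X[:,2]<70)&(X[:,0]>150)&(X[:,0]<750)&(X[:,1]>-50)&(X[:,1]<600)&(C.max(1)-C.min(1)<40)
    p=X[m]
    lab=np.zeros(d['z'].shape,np.uint8); lab.reshape(-1)[m]=1
    nn,l,st,ce=cv2.connectedComponentsWithStats(lab); k=1+np.argmax(st[1:,4]); q=X[(l==k).reshape(-1)]
    r=cv2.minAreaRect(q[:,:2].astype(np.float32)); print(n,'lid',r,np.median(q[:,2]),len(q)); print(cv2.boxPoints(r).round(1).tolist())
    # yellow
    m=ok&(C[:,0]>150)&(C[:,1]>100)&(C[:,2]<80)&(X[:,2]<60)&(X[:,2]>-5)&(X[:,1]>-100)
    q=X[m]; print('yellow',len(q),np.median(q,0).round(1),cv2.minAreaRect(q[:,:2].astype(np.float32)))
    # objects height map
    m=ok&(X[:,2]>38)&(X[:,2]<55)&(X[:,0]>250)&(X[:,0]<850)&(X[:,1]>-400)&(X[:,1]<500)
    lab=np.zeros(d['z'].shape,np.uint8); lab.reshape(-1)[m]=1
    nn,l,st,ce=cv2.connectedComponentsWithStats(lab)
    for k in range(1,nn):
        if st[k,4]>25: q=X[(l==k).reshape(-1)]; print('obj',st[k],np.median(q,0).round(1),cv2.minAreaRect(q[:,:2].astype(np.float32)))
    ff=X[ok&(X[:,2]<8)&(X[:,2]>-8)&(X[:,0]>300)&(X[:,0]<700)&(X[:,1]>-100)&(X[:,1]<300)]; print('bench z',np.median(ff[:,2]))
E
```

```text
scene lid ((531.6670532226562, 267.7004699707031), (129.3428192138672, 294.3973083496094), 82.05805969238281) 64.84593209036655 4944
[[376.8999938964844, 224.0], [668.5, 183.3000030517578], [686.4000244140625, 311.3999938964844], [394.79998779296875, 352.1000061035156]]
yellow 99 [555.9 -61.1  22.2] ((560.722900390625, -60.854347229003906), (26.331886291503906, 81.38957977294922), 23.014677047729492)
obj [233 145  10   8  42] [ 807.1 -207.5   46.5] ((805.8868408203125, -210.25743103027344), (37.63131332397461, 14.089057922363281), 80.39148712158203)
obj [209 150  13   8  58] [ 837.2 -136.    46.4] ((839.8041381835938, -136.0540313720703), (20.696500778198242, 49.104774475097656), 6.790012359619141)
obj [222 162  16   8  71] [ 739.4 -112.5   47.4] ((745.0863037109375, -115.0367431640625), (48.3409423828125, 26.031635284423828), 49.73361587524414)
obj [186 165  21  10  92] [793.6 -20.7  47.5] ((803.0479736328125, -26.701148986816406), (63.54523849487305, 28.40215492248535), 52.91193389892578)
obj [272 172  15  10 109] [ 596.9 -182.9   44.5] ((598.0050048828125, -187.0201416015625), (42
[... 1445 characters left out ...]
185.02474975585938), (42.18391418457031, 48.92694854736328), 65.45079803466797)
obj [173 186  20   9  96] [798.8 -15.1  46.1] ((804.4501342773438, -18.90361785888672), (62.40957260131836, 30.029531478881836), 32.48773193359375)
obj [280 189  13   8  80] [ 488.7 -132.7   45.8] ((490.6864013671875, -135.72914123535156), (38.19386291503906, 41.74948501586914), 21.355470657348633)
obj [118 210  26  14 140] [817.  222.5  47.3] ((820.6994018554688, 210.0479278564453), (79.7540054321289, 29.439510345458984), 66.55526733398438)
obj [153 239 122  38 686] [485.  322.2  46. ] ((516.343017578125, 317.71612548828125), (315.0542297363281, 114.64710998535156), 14.842019081115723)
bench z 3.3994879047769473
```

```bash
python3 - <<'E'
import cv2,numpy as np
d=np.load('pics/scene0.npz');c=d['c'][160:260,200:360,::-1]; cv2.imwrite('pics/z1.png',cv2.resize(c,None,fx=5,fy=5,interpolation=cv2.INTER_CUBIC))
c=d['c'][200:340,110:250,::-1]; cv2.imwrite('pics/z2.png',cv2.resize(c,None,fx=4,fy=4,interpolation=cv2.INTER_CUBIC))
E
```

```text
(no output)
```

View pics/z1.png

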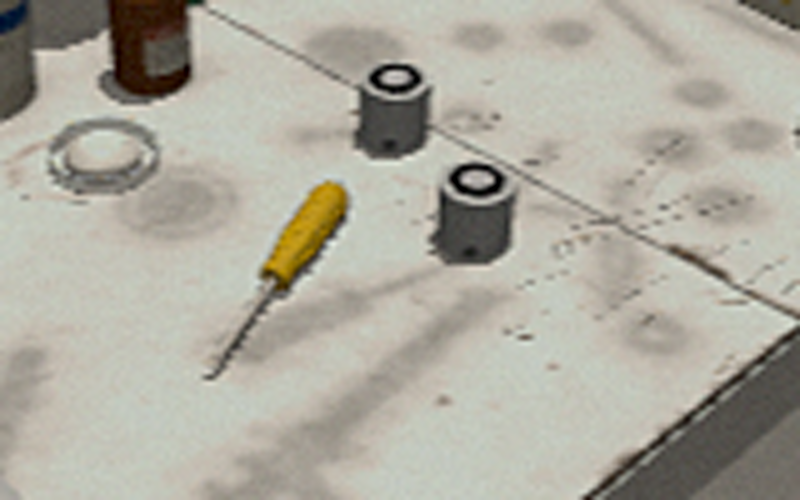

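View pics/z2.png

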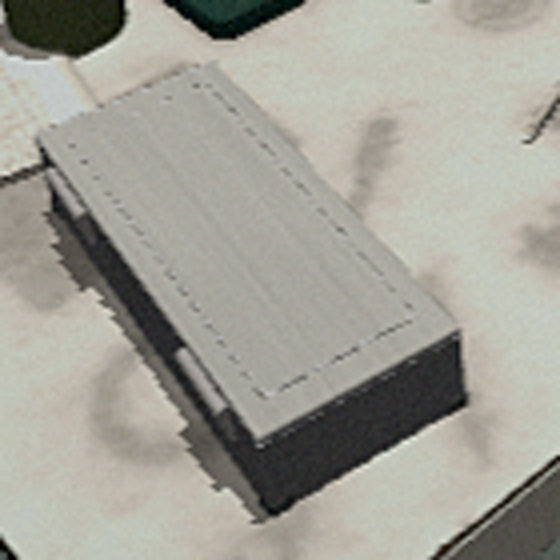

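```bash
cat >> h.py <<'E'
def delta(pos,rpy=None,yaw=None):
    s=state(); R0=R.from_euler('xyz',s['ee_rot'],degrees=True)
    if rpy is None: rpy=[180,0,s['ee_rot'][2] if yaw is None else yaw]
    R1=R.from_euler('xyz',rpy,degrees=True)
    d=R0.inv().apply(np.array(pos)-s['ee_pos']); rv=(R0.inv()*R1).as_rotvec()
    print('t',round(s['time_s'],2),'pos',s['ee_pos'].round(1),'rot',s['ee_rot'].round(1),'F',s['force'].round(1),'w',round(s['gripper_width'],1),'-> shift',d.round(1),'rv',rv.round(3),'deg',round(np.degrees(np.linalg.norm(rv)),1))
    return d,rv
E
python3 - <<'E'
from h import *
delta([540,-240,250],yaw=90)
E
```

```text
t 0.15 pos [ 182.8 -544.8  213.3] rot [-179.9    0.    18.6] F [-0.3 -0.3 -0.7] w 91.7 -> shift [ 435.6 -175.4  -36.5] rv [-1.000e-03 -1.000e-03 -1.247e+00] deg 71.4
```

>>> servo_tool(
  plan=[
    [[435, -175, -36, 0, 0, -1.247, 1], [435, -175, -36, 0, 0, -1.247, 1], [435, -175, -36, 0, 0, -1.247, 1], [435, -175, -36, 0, 0, -1.247, 1], [435, -175, -36, 0, 0, -1.247, 1], [435, -175, -36, 0, 0, -1.247, 1], [435, -175, -36, 0, 0, -1.247, 1], [435, -175, -36, 0, 0, -1.247, 1], [435, -175, -36, 0, 0, -1.247, 1], [435, -175, -36, 0, 0, -1.247, 1], [435, -175, -36, 0, 0, -1.247, 1], [435, -175, -36, 0, 0, -1.247, 1], [435, -175, -36, 0, 0, -1.247, 1], [435, -175, -36, 0, 0, -1.247, 1]],
  ],
)

```text
time_s: 1.55
ee_pos: [538.6, -241.8, 250.0]
ee_rot: [-180.0, 0.0, 89.9]
force: [0.2, -0.2, 0.1]
gripper_width: 91.4
```

```bash
python3 - <<'E'
from h import *
f,K,M=cam('wrist'); save('w1',f); np.savez('pics/w1.npz',c=f['color'],z=f['range_z'],K=K,M=M)
W=cloud(f,K,M); X=W.reshape(-1,3); C=f['color'].reshape(-1,3).astype(int); ok=np.isfinite(X[:,0])
m=ok&(C[:,0]>130)&(C[:,1]>90)&(C[:,2]<90)&(X[:,2]<60)&(X[:,1]<60)&(X[:,0]<680)&(X[:,0]>400)
q=X[m]; print(len(q),q.mean(0),cv2.minAreaRect(q[:,:2].astype(np.float32)))
mm=ok&(X[:,2]>41)&(X[:,2]<50); lab=mm.reshape(384,512).astype(np.uint8)
nn,l,st,ce=cv2.connectedComponentsWithStats(lab)
for k in range(1,nn):
    if st[k,4]>60: q=X[(l==k).reshape(-1)]; print(st[k],np.median(q,0).round(1),[np.round(a,1) for a in cv2.minEnclosingCircle(q[:,:2].astype(np.float32))])
E
```

```text
868 [557.78887207 -63.57024581  22.50514116] ((558.7307739257812, -62.75693130493164), (19.562137603759766, 87.82910919189453), 20.394723892211914)
[464   0  32  36 241] [793.1 -58.8  45.4] [array([807.8, -52.3]), np.float64(27.4)]
[409  66  21  41 149] [ 737.1 -134.2   45.5] [array([ 752.3, -130.3]), np.float64(24.5)]
[485  71  22  18  81] [ 841.  -120.9   46.1] [array([ 840.9, -123.3]), np.float64(12.8)]
[207  79  34  35 939] [ 495.6 -141.3   45.3] [array([ 495.3, -141.4]), np.float64(21.8)]
[483  87  16  12  67] [ 836.8 -138.2   45.4] [array([ 838.4, -139.2]), np.float64(9.2)]
[287 116  33  34 856] [ 599.9 -186.6   45.3] [array([ 600.1, -187.5]), np.float64(21.8)]
[451 133  25  39 180] [ 807.9 -208.9   45.3] [array([ 823.3, -213.5]), np.float64(25.6)]
[207 301  34   6 132] [ 486.9 -453.2   45.2] [array([ 484.7, -454.8]), np.float64(26.5)]
[250 302  99   8 302] [ 586.2 -459.8   44.7] [array([ 606. , -459.5]), np.float64(79.3)]
```

View pics/w1.png

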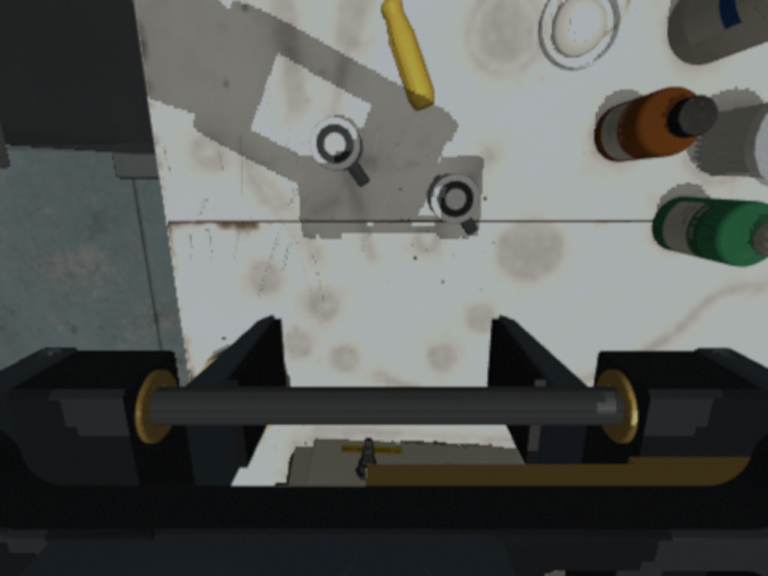

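```bash
python3 - <<'E'
from h import *
d=np.load('pics/w1.npz');K=d['K'];M=d['M']
for c,e in [((495.4,-141.4),(363,181)),((600,-187.5),(471,229))]:
    p=ray(e[0]/1.5,e[1]/1.5,14,K,M); v=p[:2]-c; print(p,np.hypot(*v),np.degrees(np.arctan2(v[1],v[0])))
delta([557.5,-63.5,120],yaw=110.4)
E
```

```text
[ 517.35111002 -172.53480771   14.        ] 38.094979755183886 -54.8148473615384
[ 622.09555207 -218.08128193   14.        ] 37.72834776961976 -54.15117986556245
t 1.6 pos [ 538.7 -241.8  250. ] rot [-180.     0.    89.9] F [ 0.  -0.1 -0.4] w 91.0 -> shift [178.4  18.5 130. ] rv [-0.     0.    -0.358] deg 20.5
```

>>> servo_tool(
  plan=[
    [[178, 18.5, 130, 0, 0, -0.358, 1], [178, 18.5, 130, 0, 0, -0.358, 1], [178, 18.5, 130, 0, 0, -0.358, 1], [178, 18.5, 130, 0, 0, -0.358, 1], [178, 18.5, 130, 0, 0, -0.358, 1], [178, 18.5, 130, 0, 0, -0.358, 1], [178, 18.5, 130, 0, 0, -0.358, 1], [178, 18.5, 130, 0, 0, -0.358, 1], [178, 18.5, 130, 0, 0, -0.358, 1]],
  ],
)

```text
time_s: 2.5
ee_pos: [558.7, -64.2, 121.0]
ee_rot: [179.9, 0.1, 110.4]
force: [0.0, -0.7, 0.7]
gripper_width: 91.1
```

```bash
python3 - <<'E'
from h import *
f,K,M=cam('wrist'); save('w2',f); np.savez('pics/w2.npz',c=f['color'],z=f['range_z'],K=K,M=M)
W=cloud(f,K,M); X=W.reshape(-1,3); C=f['color'].reshape(-1,3).astype(int); ok=np.isfinite(X[:,0])
m=ok&(C[:,0]>130)&(C[:,1]>90)&(C[:,2]<90)&(X[:,2]<40)&(X[:,1]<60)&(X[:,0]<680)&(X[:,0]>400)
q=X[m]; print(len(q),q.mean(0),cv2.minAreaRect(q[:,:2].astype(np.float32)))
delta([557.5,-63.5,3],yaw=110.4)
E
```

```text
558 [565.79256789 -86.32146538  23.42226416] ((565.3739624023438, -83.07601165771484), (17.87596321105957, 48.841976165771484), 17.9013614654541)
t 2.55 pos [558.6 -64.1 120.9] rot [1.799e+02 1.000e-01 1.104e+02] F [-0.   0.6  0.6] w 91.2 -> shift [  1.   -1.  117.9] rv [0.002 0.001 0.   ] deg 0.1
```

View pics/w2.png

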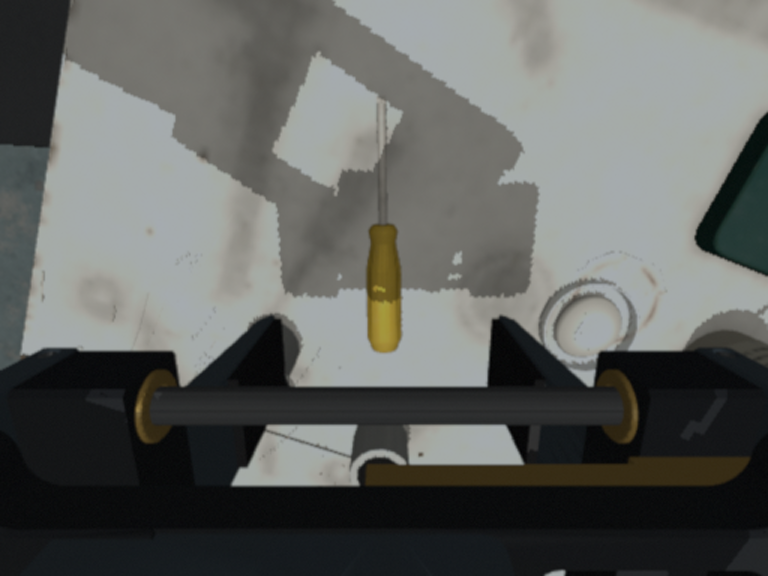

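```bash
python3 - <<'E'
from h import *
d=np.load('pics/w2.npz');K=d['K'];M=d['M']
print('dish',ray(587/1.5,325/1.5,15,K,M)); 
for e,z in [((381,100),12),((383,224),12),((384,352),12)]: print(ray(e[0]/1.5,e[1]/1.5,z,K,M))
E
```

```text
dish [702.76441875 -39.52273003  15.        ]
[514.61018407  47.74753576  12.        ]
[542.28474965 -23.44263146  12.        ]
[ 575.30490503 -110.53163319   12.        ]
```

>>> servo_tool(
  plan=[
    [[1, -1, 50, 0, 0, 0, 0.6], [1, -1, 90, 0, 0, 0, 0.6], [1, -1, 110, 0, 0, 0, 0.6], [1, -1, 117, 0, 0, 0, 0.6], [1, -1, 117, 0, 0, 0, 0.6], [1, -1, 117, 0, 0, 0, 0.3], [1, -1, 117, 0, 0, 0, 0.1], [1, -1, 117, 0, 0, 0, 0], [1, -1, 117, 0, 0, 0, 0], [1, -1, 117, 0, 0, 0, 0], [1, -1, 117, 0, 0, 0, 0], [1, -1, 117, 0, 0, 0, 0]],
  ],
  squeeze=50,
)

```text
time_s: 3.75
ee_pos: [557.3, -62.3, 3.7]
ee_rot: [179.9, 0.0, 110.5]
force: [-0.8, -0.4, 5.2]
gripper_width: 24.8
```

```bash
python3 - <<'E'
from h import *
x=np.array([np.sin(np.radians(7.95)),np.cos(np.radians(7.95))]); c=np.array([531.6,267.6])
print('notch',c-61*x)
g=c-(61+122+25)*x; print(g)
delta([*g,120],yaw=82.05)
E
```

```text
notch [523.16315855 207.18626227]
[502.83175376  61.59905823]
t 3.75 pos [557.3 -62.3   3.7] rot [179.9   0.  110.5] F [-0.8 -0.4  5.2] w 24.8 -> shift [ 135.    -7.5 -116.4] rv [0.001 0.    0.497] deg 28.5
```

>>> servo_tool(
  plan=[
    [[0, 0, -40, 0, 0, 0, 0], [0, 0, -80, 0, 0, 0, 0], [135, -7.5, -116, 0, 0, 0.497, 0], [135, -7.5, -116, 0, 0, 0.497, 0], [135, -7.5, -116, 0, 0, 0.497, 0], [135, -7.5, -116, 0, 0, 0.497, 0], [135, -7.5, -116, 0, 0, 0.497, 0], [135, -7.5, -116, 0, 0, 0.497, 0], [135, -7.5, -116, 0, 0, 0.497, 0]],
  ],
)

```text
time_s: 4.65
ee_pos: [502.6, 60.9, 118.5]
ee_rot: [-180.0, 0.0, 82.0]
force: [0.0, -0.0, -0.1]
gripper_width: 25.1
```

```bash
python3 - <<'E'
from h import *
f,K,M=cam('wrist'); save('w3',f); np.savez('pics/w3.npz',c=f['color'],z=f['range_z'],K=K,M=M)
W=cloud(f,K,M); X=W.reshape(-1,3); ok=np.isfinite(X[:,0])
m=ok&(X[:,2]>60)&(X[:,2]<72)&(X[:,1]>180)&(X[:,0]<720)
q=X[m]; print(len(q),np.median(q,0),cv2.minAreaRect(q[:,:2].astype(np.float32)),cv2.boxPoints(cv2.minAreaRect(q[:,:2].astype(np.float32))))
f,K,M=cam('side'); save('s3',f)
delta([0,0,0],yaw=82.05)
E
```

```text
7867 [519.78307005 209.75287377  64.16252567] ((525.1392822265625, 209.8274383544922), (12.63004207611084, 291.91741943359375), 82.42723083496094) [[379.62137 222.8027 ]
 [668.99274 184.33228]
 [670.6572  196.85217]
 [381.28583 235.3226 ]]
t 4.75 pos [502.7  60.8 118.5] rot [-180.    0.   82.] F [ 0.4 -0.1 -0.5] w 24.3 -> shift [-130.2 -489.2  118.9] rv [-0.001  0.    -0.001] deg 0.1
```

View pics/w3.png

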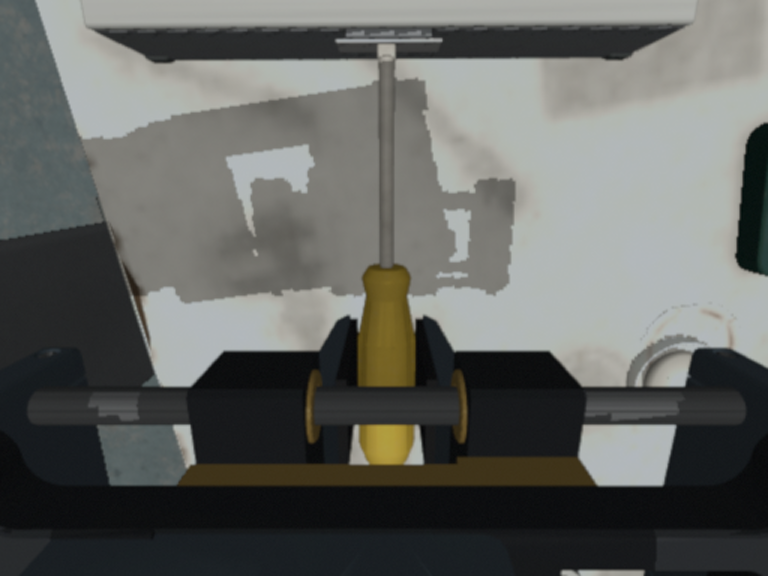

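View pics/s3.png

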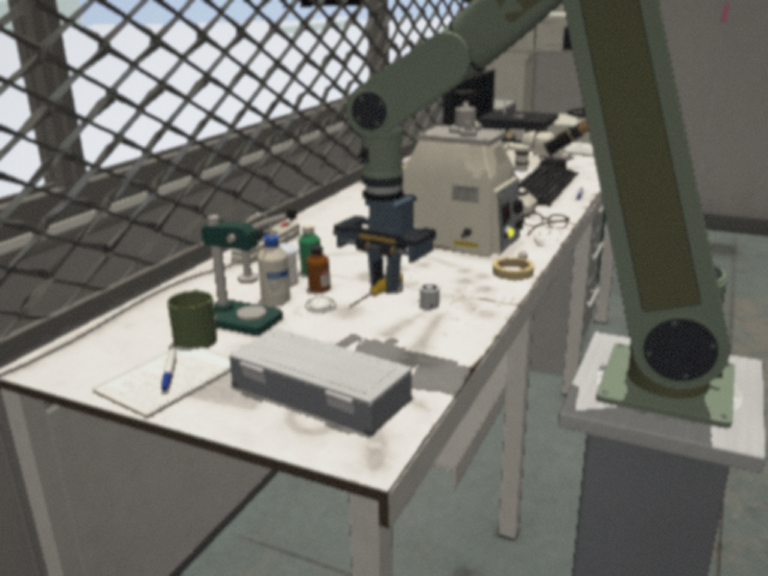

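```bash
python3 - <<'E'
from h import *
d=np.load('pics/w3.npz');K=d['K'];M=d['M'];f={'range_z':d['z']};W=cloud(f,K,M)
for v in range(30,185,6):
    r=W[v,254:263]; k=np.argmax(r[:,2]*(r[:,2]<130)); print(v,254+k,r[k].round(1), end=' | ')
print()
for u in (225,240,258,275,290):
  for v in (16,18,20,22,24,26,28,30): print(W[v,u].round(0).tolist(),end=' ')
  print()
E
```

```text
30 261 [521.3 179.3 128.8] | 36 256 [518.4 177.1 128.2] | 42 262 [521.  173.5 129.7] | 48 258 [518.6 171.  129.9] | 54 256 [517.2 168.4 129.5] | 60 254 [515.7 165.7 129.8] | 66 258 [517.4 162.6 129.4] | 72 259 [517.5 159.6 128.9] | 78 255 [515.  156.9 129.7] | 84 257 [515.6 153.8 129.9] | 90 261 [517.3 150.5 130. ] | 96 255 [513.7 147.9 129.8] | 102 255 [513.3 144.8 129.9] | 108 256 [513.4 141.6 130. ] | 114 259 [514.6 138.3 129.7] | 120 257 [513.  135.3 130. ] | 126 256 [512.  132.1 130. ] | 132 255 [511.  129.  129.9] | 138 255 [510.6 125.7 129.9] | 144 258 [511.8 122.1 129.9] | 150 259 [511.9 118.6 129.5] | 156 258 [510.8 115.3 129.6] | 162 257 [509.8 111.9 129.7] | 168 255 [508.1 108.7 129.9] | 174 254 [507.1 105.2 129.8] | 180 254 [506.6 102.1 132. ] | 
[500.0, 208.0, 64.0] [500.0, 208.0, 61.0] [499.0, 208.0, 57.0] [499.0, 207.0, 55.0] [498.0, 208.0, 49.0] [498.0, 208.0, 44.0] [498.0, 206.0, 44.0] [497.0, 206.0, 41.0] 
[511.0, 207.0, 64.0] [511.0, 206.0, 62.0] [510.0, 209.0, 47.0] [510.0, 208.0, 48.0] [510.0, 207.0, 46.0] [509.0, 206.0, 44.0] [509.0, 205.0, 44.0] [509.0, 204.0, 40.0] 
[523.0, 205.0, 65.0] [523.0, 204.0, 63.0] [524.0, 207.0, 47.0] [524.0, 206.0, 48.0] [523.0, 205.0, 47.0] [523.0, 205.0, 42.0] [523.0, 203.0, 43.0] [520.0, 180.0, 128.0] 
[535.0, 203.0, 64.0] [535.0, 203.0, 62.0] [537.0, 206.0, 45.0] [537.0, 204.0, 48.0] [536.0, 203.0, 47.0] [537.0, 203.0, 43.0] [537.0, 201.0, 42.0] [537.0, 201.0, 39.0] 
[546.0, 202.0, 65.0] [546.0, 201.0, 61.0] [547.0, 201.0, 57.0] [547.0, 201.0, 53.0] [548.0, 201.0, 47.0] [548.0, 200.0, 45.0] [548.0, 199.0, 44.0] [549.0, 200.0, 37.0]
```

>>> servo_tool(
  plan=[
    [[0, 0, 40, 0, 0, 0, 0], [0, 0, 65, 0, 0, 0, 0], [0, 0, 74.5, 0, 0, 0, 0], [0, 0, 74.5, 0, 0, 0, 0], [0, 0, 74.5, 0, 0, 0, 0]],
  ],
  squeeze=60,
)

```text
time_s: 5.25
ee_pos: [503.5, 61.4, 45.2]
ee_rot: [179.9, -0.0, 82.0]
force: [0.6, 0.3, -0.8]
gripper_width: 24.5
```

```bash
python3 - <<'E'
from h import *
f,K,M=cam('wrist'); save('w4',f)
W=cloud(f,K,M)
for v in range(20,130,10):
    r=W[v,250:266]; k=np.nanargmax(r[:,2]*(r[:,1]<195)); print(v,250+k,r[k].round(1), end=' | ')
delta([0,0,0],yaw=82.05)
E
```

```text
20 250 [518.3 200.5   2.3] | 30 260 [521.7 179.9  55.7] | 40 255 [518.4 175.4  56.9] | 50 257 [518.8 170.4  57.8] | 60 258 [518.7 165.8  56.8] | 70 260 [519.  160.7  58. ] | 80 259 [517.9 156.1  56.5] | 90 258 [516.6 151.1  57.3] | 100 255 [514.3 146.3  57.1] | 110 254 [513.  141.3  56.9] | 120 258 [514.5 135.7  57.2] | t 5.3 pos [503.8  61.5  45.5] rot [179.9  -0.   82. ] F [ 0.3  0.5 -1.4] w 24.7 -> shift [-130.9 -490.5   44.3] rv [ 0.002 -0.001 -0.001] deg 0.1
```

View pics/w4.png

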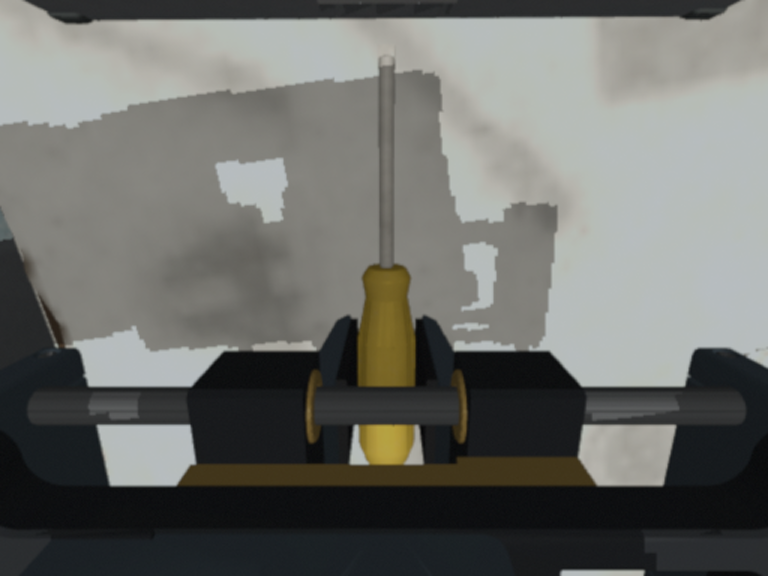

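>>> servo_tool(
  plan=[
    [[0, 0, 1.5, 0, 0, 0, 0], [15, 0, 1.5, 0, 0, 0, 0], [25, 0, 1.5, 0, 0, 0, 0], [32, 0, 1.5, 0, 0, 0, 0], [38, 0, 1.5, 0, 0, 0, 0], [38, 0, 1.5, 0, 0, 0, 0]],
  ],
)

```text
time_s: 5.9
ee_pos: [508.0, 100.2, 42.9]
ee_rot: [180.0, -0.0, 82.1]
force: [0.1, 0.4, -0.4]
gripper_width: 24.6
```

>>> servo_tool(
  plan=[
    [[8, 0, 0, 0, 0, 0, 0], [16, 0, 0, 0, 0, 0, 0], [20, 0, 0, 0, 0, 0, 0], [20, 0, 0, 0, 0, 0, 0]],
  ],
)

```text
time_s: 6.3
ee_pos: [510.7, 119.6, 42.9]
ee_rot: [180.0, 0.0, 82.1]
force: [-0.2, -0.0, -0.6]
gripper_width: 25.0
```

```bash
python3 - <<'E'
from h import *
delta([0,0,0],yaw=82.05)
for n in ['scene','side']:
  f,K,M=cam(n); save(n[0]+'5',f)
E
```

```text
t 6.3 pos [510.7 119.6  42.9] rot [180.    0.   82.1] F [-0.2 -0.  -0.6] w 25.0 -> shift [-188.8 -489.4   42.8] rv [0.    0.    0.001] deg 0.0
```

View pics/s5.png

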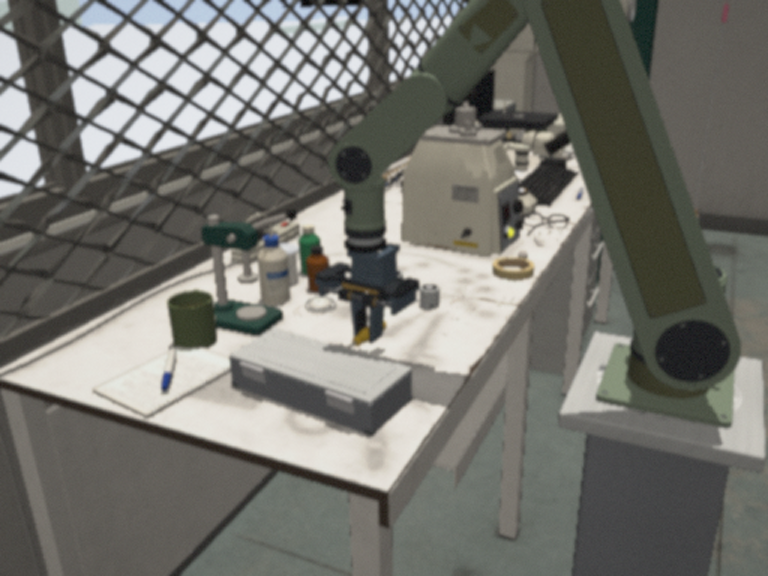

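>>> servo_tool(
  plan=[
    [[0, 0, -4, 0, 0, 0, 0], [0, 0, -7, 0, 0, 0, 0], [0.3, 0, -10.5, 0, 0, 0, 0], [0.8, 0, -14, 0, 0, 0, 0], [1.3, 0, -18, 0, 0, 0, 0], [2, 0, -21.5, 0, 0, 0, 0], [2.9, 0, -25, 0, 0, 0, 0], [4, 0, -29, 0, 0, 0, 0], [5.2, 0, -32.5, 0, 0, 0, 0], [6.6, 0, -36, 0, 0, 0, 0], [8.1, 0, -39.5, 0, 0, 0, 0], [9.7, 0, -43, 0, 0, 0, 0], [11.5, 0, -46, 0, 0, 0, 0], [11.5, 0, -46, 0, 0, 0, 0]],
  ],
)

```text
time_s: 7.8
ee_pos: [512.5, 130.9, 89.4]
ee_rot: [179.9, -0.0, 82.0]
force: [-0.7, -1.2, -1.7]
gripper_width: 24.5
```

```bash
python3 - <<'E'
from h import *
delta([0,0,0],yaw=82.05)
for n in ['scene','wrist']:
  f,K,M=cam(n); save(n[0]+'6',f)
E
```

```text
t 7.8 pos [512.5 130.9  89.4] rot [179.9  -0.   82. ] F [-0.7 -1.2 -1.7] w 24.5 -> shift [-200.6 -489.6   88.9] rv [ 0.001 -0.001 -0.   ] deg 0.1
```

View pics/s6.png

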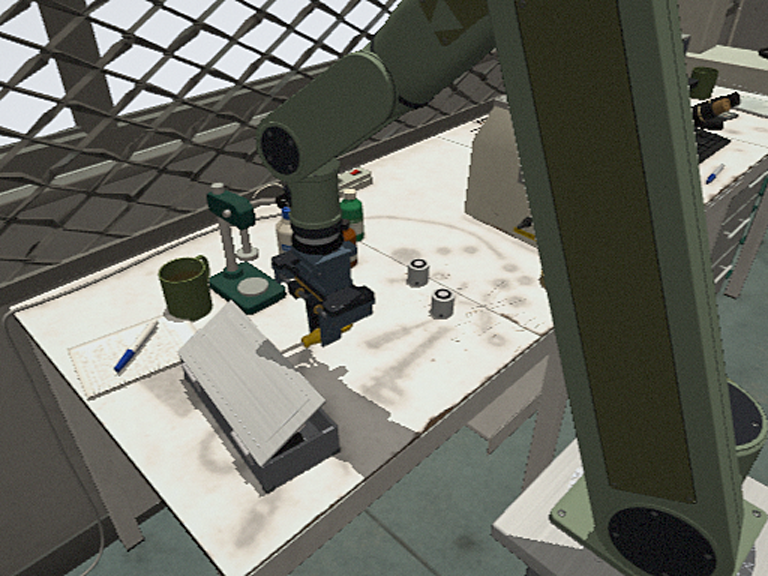

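View pics/w6.png

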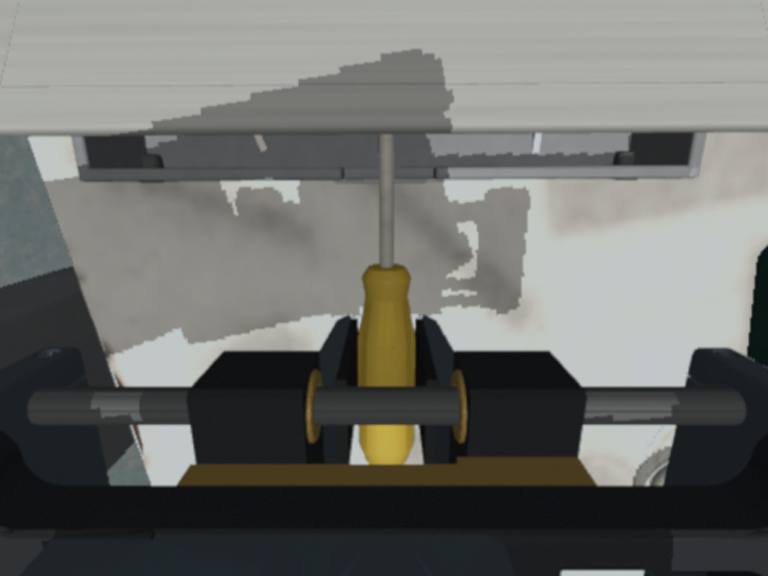

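>>> servo_tool(
  plan=[
    [[4.1, 0, -6.3, 0, 0, 0, 0], [8.6, 0, -12.3, 0, 0, 0, 0], [13.7, 0, -17.8, 0, 0, 0, 0], [19.2, 0, -22.9, 0, 0, 0, 0], [25.2, 0, -27.4, 0, 0, 0, 0], [31.5, 0, -31.5, 0, 0, 0, 0], [38.2, 0, -34.9, 0, 0, 0, 0], [45.1, 0, -37.8, 0, 0, 0, 0], [52.2, 0, -40.1, 0, 0, 0, 0], [52.2, 0, -40.1, 0, 0, 0, 0]],
  ],
)

```text
time_s: 8.9
ee_pos: [519.9, 183.5, 129.4]
ee_rot: [179.9, -0.1, 82.1]
force: [0.3, -0.3, -0.1]
gripper_width: 24.6
```

```bash
python3 - <<'E'
from h import *
delta([0,0,0],yaw=82.05)
for n in ['scene']:
  f,K,M=cam(n); save(n[0]+'7',f)
E
```

```text
t 8.9 pos [519.9 183.5 129.4] rot [ 1.799e+02 -1.000e-01  8.210e+01] F [ 0.3 -0.3 -0.1] w 24.6 -> shift [-253.6 -489.8  128.5] rv [ 0.001 -0.001  0.   ] deg 0.1
```

View pics/s7.png

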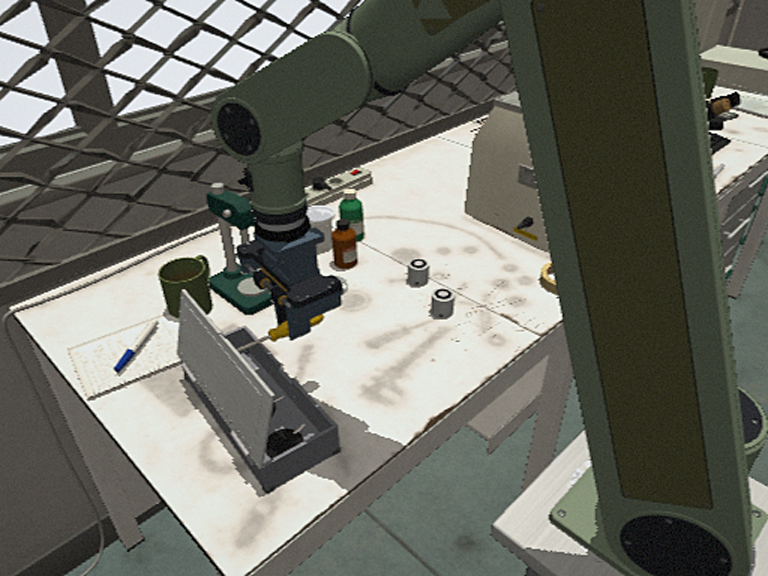

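>>> servo_tool(
  plan=[
    [[7.4, 0, -1.6, 0, 0, 0, 0], [14.8, 0, -2.6, 0, 0, 0, 0], [22.3, 0, -2.9, 0, 0, 0, 0], [29.8, 0, -2.6, 0, 0, 0, 0], [37.2, 0, -1.6, 0, 0, 0, 0], [44.6, 0, 0, 0, 0, 0, 0], [51, 0, 0, 0, 0, 0, 0], [56, 0, 0, 0, 0, 0, 0], [56, 0, 0, 0, 0, 0, 0], [40, 0, 0, 0, 0, 0, 0], [0, 0, -10, 0, 0, 0, 0], [-50, 0, -20, 0, 0, 0, 0], [-100, 0, -20, 0, 0, 0, 0], [-100, 0, -20, 0, 0, 0, 0]],
  ],
)

```text
time_s: 10.35
ee_pos: [503.9, 77.4, 149.5]
ee_rot: [-180.0, 0.1, 81.7]
force: [-0.5, 0.5, -0.6]
gripper_width: 24.7
```

```bash
python3 - <<'E'
from h import *
delta([0,0,0],yaw=82.05)
for n in ['scene','wrist','side']:
  f,K,M=cam(n); save(n[:2]+'8',f); np.savez(f'pics/{n}8.npz',c=f['color'],z=f['range_z'],K=K,M=M)
E
```

```text
t 10.35 pos [503.9  77.4 149.5] rot [-1.80e+02  1.00e-01  8.17e+01] F [-0.5  0.5 -0.6] w 24.7 -> shift [-149.  -487.4  150. ] rv [-0.     0.002 -0.006] deg 0.4
```

View pics/sc8.png

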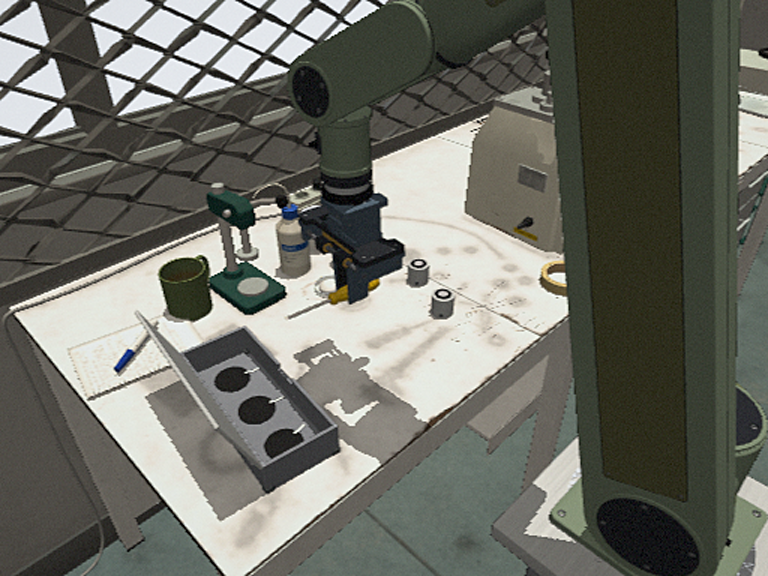

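View pics/wr8.png

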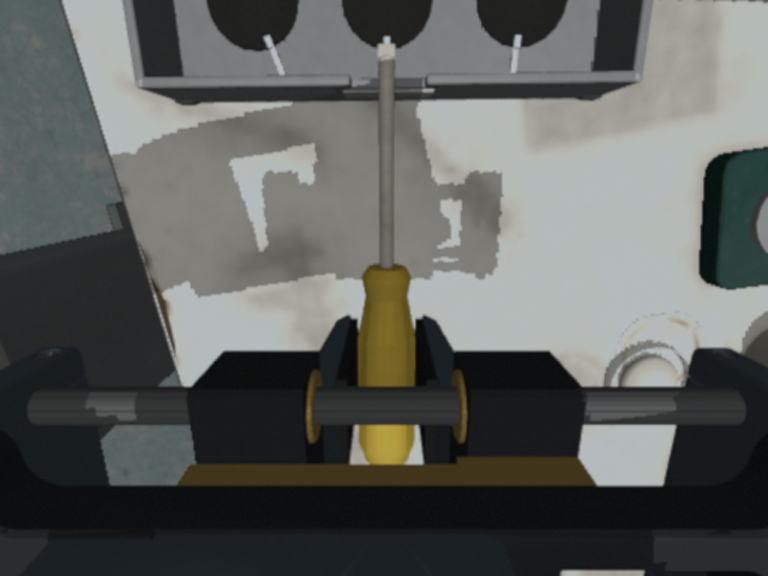

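>>> servo_tool(
  plan=[
    [[-25, 0, 40, 0, 0, 0, 0], [-50, 0, 85, 0, 0, 0, 0], [-50, 0, 125, 0, 0, 0, 0], [-50, 0, 141, 0, 0, 0, 0], [-50, 0, 145, 0, 0, 0, 0], [-50, 0, 145, 0, 0, 0, 0], [-50, 0, 145, 0, 0, 0, 0.15], [-50, 0, 145, 0, 0, 0, 0.35], [-50, 0, 145, 0, 0, 0, 0.45], [-50, 0, 145, 0, 0, 0, 0.5], [-50, 0, 120, 0, 0, 0, 0.55], [-50, 0, 80, 0, 0, 0, 0.6], [-50, 0, 40, 0, 0, 0, 0.7], [-50, 0, -50, 0, 0, 0, 1], [-50, 0, -80, 0, 0, 0, 1]],
  ],
)

```text
time_s: 12.0
ee_pos: [498.1, 33.5, 210.9]
ee_rot: [-180.0, 0.0, 82.0]
force: [1.6, -0.1, -0.4]
gripper_width: 75.9
```

>>> servo_tool(
  plan=[
    [[50, 0, -20, 0, 0, 0, 1], [100, 0, -40, 0, 0, 0, 1], [140, 0, -40, 0, 0, 0, 1], [140, 0, -40, 0, 0, 0, 1], [140, 0, -40, 0, 0, 0, 1], [140, 0, -40, 0, 0, 0, 1]],
  ],
)

```text
time_s: 12.6
ee_pos: [517.5, 171.3, 248.5]
ee_rot: [-179.9, 0.1, 82.0]
force: [0.2, -0.3, -0.4]
gripper_width: 91.2
```

```bash
python3 - <<'E'
from h import *
delta([0,0,0],yaw=82.05)
for n in ['wrist','scene']:
  f,K,M=cam(n); save(n[:2]+'9',f); np.savez(f'pics/{n}9.npz',c=f['color'],z=f['range_z'],K=K,M=M)
E
```

```text
t 12.6 pos [517.5 171.3 248.5] rot [-1.799e+02  1.000e-01  8.200e+01] F [ 0.2 -0.3 -0.4] w 91.2 -> shift [-241.2 -488.5  249.3] rv [-0.001  0.001 -0.001] deg 0.1
```

View pics/wr9.png

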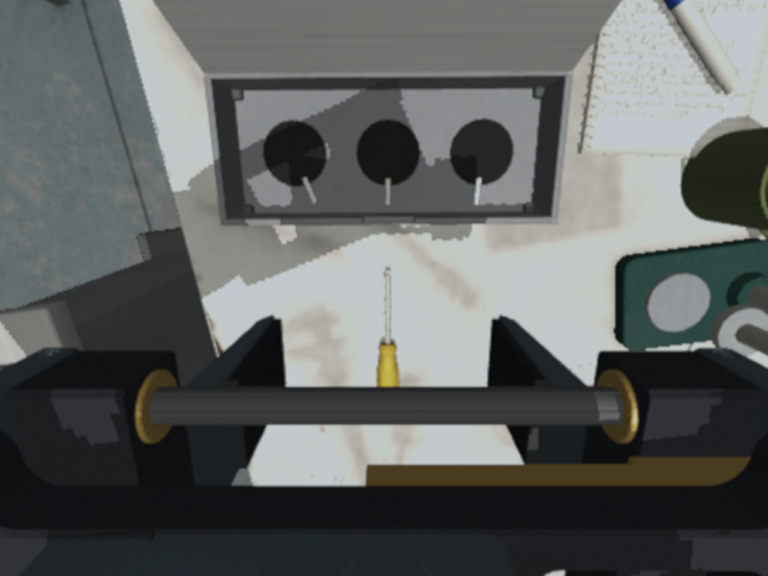

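View pics/sc9.png

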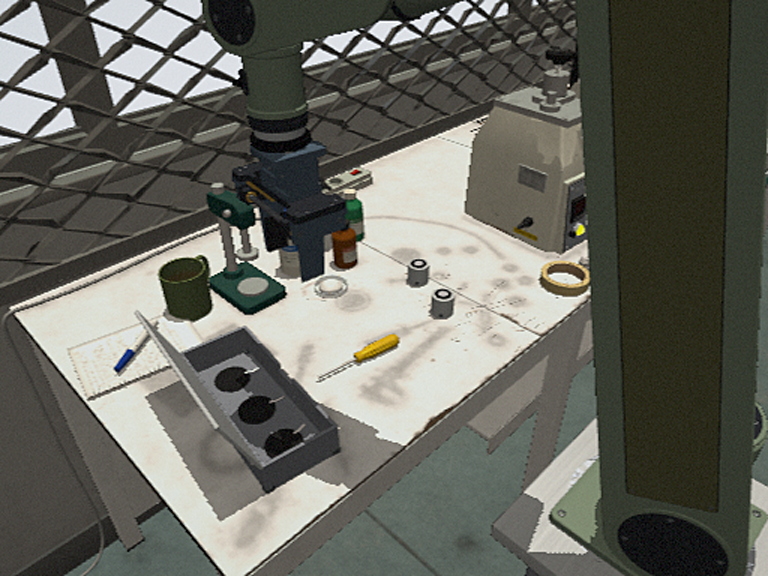

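```bash
cat > pads.py <<'E'
from h import *
def pads(c,z,K,M,name):
    g=c.max(2)
    # pad discs: dark
    W=cloud({'range_z':z},K,M)
    inside=(W[:,:,2]>0)&(W[:,:,2]<16)
    out=[]
    x=np.array([np.sin(np.radians(7.9)),np.cos(np.radians(7.9))]);y=np.array([-x[1],x[0]])
    rel=W[:,:,:2]-np.array([531.6,266.5]); lx=rel@x; ly=rel@y
    inn=inside&(abs(lx)<54)&(abs(ly)<138)
    dark=(inn&(g<45)).astype(np.uint8)
    dark=cv2.morphologyEx(dark,cv2.MORPH_OPEN,np.ones((3,3)))
    nn,l,st,ce=cv2.connectedComponentsWithStats(dark)
    for k in range(1,nn):
        if st[k,4]<400: continue
        ct=max(cv2.findContours((l==k).astype(np.uint8),0,cv2.CHAIN_APPROX_NONE)[0],key=len)
        hull=cv2.convexHull(ct)
        P=np.array([ray(a[0][0],a[0][1],9,K,M)[:2] for a in hull],np.float32)
        (cc,r)=cv2.minEnclosingCircle(P)
        out.append(np.array(cc)); print(name,'pad',np.round(cc,1),round(r,1),st[k].tolist(),'case',np.round([(cc-np.array([531.6,266.5]))@x,(cc-np.array([531.6,266.5]))@y],1))
    hsv=cv2.cvtColor(c,cv2.COLOR_RGB2HSV)
    for cc in out:
        d=np.linalg.norm(W[:,:,:2]-cc,axis=2); m=inn&(d>24)&(d<49)
        # bright relative to local median
        loc=cv2.medianBlur(g,21).astype(int)
        b=m&((g.astype(int)-loc)>25); vs,us=np.nonzero(b)
        P=np.array([ray(u,v,7,K,M)[:2] for u,v in zip(us,vs)])
        if len(P)<4: print('none',len(P)); continue
        P=P-cc; a=np.degrees(np.arctan2(P[:,1].sum(),P[:,0].sum())); aa=(np.degrees(np.arctan2(P[:,1],P[:,0]))-a+180)%360-180
        keep=abs(aa)<20; q=P[keep]; ang=np.degrees(np.arctan2(q[:,1].mean(),q[:,0].mean()))
        print('  line',len(q),'/',len(P),'dir',round(ang,1),'r',np.hypot(*q.T).min().round(1),np.hypot(*q.T).max().round(1),'fit',[round(float(t),3) for t in cv2.fitLine(q.astype(np.float32),cv2.DIST_L2,0,.01,.01).ravel()])
if __name__=='__main__':
    import sys
    for n in sys.argv[1:]:
        d=np.load(f'pics/{n}.npz'); pads(d['c'],d['z'],d['K'],d['M'],n)
E
python3 pads.py wrist9 scene9
python3 -c "
import cv2,numpy as np
d=np.load('pics/wrist9.npz');c=d['c'][40:160,130:390,::-1]; cv2.imwrite('pics/z9.png',cv2.resize(c,None,fx=3,fy=3,interpolation=cv2.INTER_CUBIC))"
```

```text
wrist9 pad [445.3 276.8] 29.1 [176, 81, 41, 43, 1331] case [-1.7 86.9]
wrist9 pad [532.2 265.1] 29.1 [238, 80, 41, 43, 1363] case [-1.3 -0.8]
wrist9 pad [618.4 253.1] 28.5 [301, 81, 40, 41, 1292] case [ -1.4 -87.9]
  line 61 / 215 dir -111.9 r 30.6 48.7 fit [0.236, 0.972, -14.976, -37.21]pads.py:30: RuntimeWarning: Mean of empty slice.
  keep=abs(aa)<20; q=P[keep]; ang=np.degrees(np.arctan2(q[:,1].mean(),q[:,0].mean()))
  ret = ret.dtype.type(ret / rcount)
Traceback (most recent call last):
  File "pads.py", line 35, in <module>
    d=np.load(f'pics/{n}.npz'); pads(d['c'],d['z'],d['K'],d['M'],n)
                                ~~~~^^^^^^^^^^^^^^^^^^^^^^^^^^^^^^^
  File "pads.py", line 31, in pads
    print('  line',len(q),'/',len(P),'dir',round(ang,1),'r',np.hypot(*q.T).min().round(1),np.hypot(*q.T).max().round(1),'fit',[round(float(t),3) for t in cv2.fitLine(q.astype(np.float32),cv2.DIST_L2,0,.01,.01).ravel()])
                                                            ~~~~~~~~~~~~~~~~~~^^
ValueError: zero-size array to reduction operation minimum which has no identity
```

View pics/z9.png

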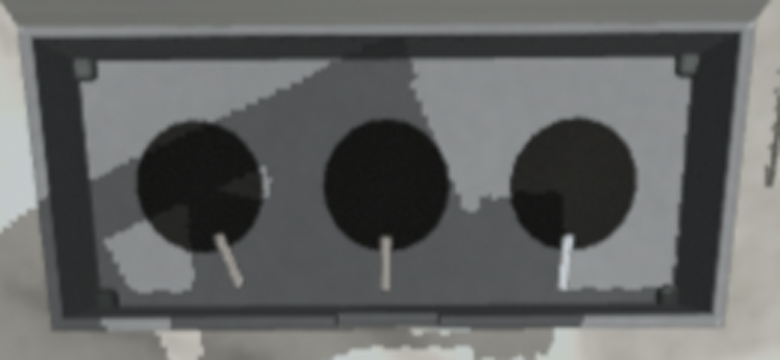

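```bash
python3 - <<'E'
from h import *
d=np.load('pics/wrist9.npz');K=d['K'];M=d['M']
for cc,a,b in [((445.3,276.8),(217,234),(239,286)),((532.2,265.1),(385.5,236),(385.5,290)),((618.4,253.1),(569,235),(564,289))]:
    pa=ray(130+(a[0]+.5)/3-.5,40+(a[1]+.5)/3-.5,9,K,M)[:2]; pb=ray(130+(b[0]+.5)/3-.5,40+(b[1]+.5)/3-.5,9,K,M)[:2]
    an=lambda v:(round(np.degrees(np.arctan2(v[1],v[0])),1),round(np.hypot(*v),1))
    print(an(pb-pa),an(pa-cc),an(pb-cc),an((pa+pb)/2-cc))
E
```

```text
(np.float64(-77.0), np.float64(26.0)) (np.float64(-79.2), np.float64(22.5)) (np.float64(-78.0), np.float64(48.6)) (np.float64(-78.4), np.float64(35.5))
(np.float64(-97.9), np.float64(25.3)) (np.float64(-98.4), np.float64(22.7)) (np.float64(-98.2), np.float64(48.0)) (np.float64(-98.3), np.float64(35.4))
(np.float64(-99.9), np.float64(25.3)) (np.float64(-97.5), np.float64(22.3)) (np.float64(-98.8), np.float64(47.6)) (np.float64(-98.4), np.float64(35.0))
```

```bash
python3 - <<'E'
from h import *
for n in ['wrist9','scene9']:
    d=np.load(f'pics/{n}.npz');K=d['K'];M=d['M'];W=cloud({'range_z':d['z']},K,M).reshape(-1,3)
    x=np.array([np.sin(np.radians(7.9)),np.cos(np.radians(7.9))]);y=np.array([-x[1],x[0]])
    rel=W[:,:2]-np.array([531.6,266.5]); lx=rel@x; ly=rel@y; z=W[:,2]
    m=(z>75)&(z<180)&(lx>40)&(lx<140)&(abs(ly)<140)
    A=np.c_[z[m],np.ones(m.sum())]; p=np.linalg.lstsq(A,lx[m],rcond=None)[0]
    print(n,m.sum(),p,'angle',90+np.degrees(np.arctan(p[0])),'x at z58',p[0]*58+p[1],'zmax',np.percentile(z[m],99),np.percentile(lx[m],99))
delta([569,-209,155],yaw=115)
E
```

```text
wrist9 10582 [ 0.40684561 33.05614229] angle 112.1387338546538 x at z58 56.653187583790555 zmax 124.1219290477326 83.53687573785231
scene9 858 [ 0.43798295 29.65324217] angle 113.65259903816448 x at z58 55.05625319603318 zmax 168.81117468487503 106.36180712062564
t 12.7 pos [517.7 170.9 248.7] rot [-180.     0.    81.9] F [ 0.9 -0.8 -0.3] w 90.5 -> shift [-368.9  104.    93.9] rv [-0.001  0.001 -0.577] deg 33.1
```

>>> servo_tool(
  plan=[
    [[-50, 14, 0, 0, 0, -0.1, 1], [-369, 104, 94, 0, 0, -0.577, 1], [-369, 104, 94, 0, 0, -0.577, 1], [-369, 104, 94, 0, 0, -0.577, 1], [-369, 104, 94, 0, 0, -0.577, 1], [-369, 104, 94, 0, 0, -0.577, 1], [-369, 104, 94, 0, 0, -0.577, 1], [-369, 104, 94, 0, 0, -0.577, 1], [-369, 104, 94, 0, 0, -0.577, 1], [-369, 104, 94, 0, 0, -0.577, 1], [-369, 104, 94, 0, 0, -0.577, 1], [-369, 104, 94, 0, 0, -0.577, 1]],
  ],
)

```text
time_s: 13.9
ee_pos: [569.9, -206.4, 155.8]
ee_rot: [180.0, 0.0, 115.2]
force: [0.4, 0.5, 0.6]
gripper_width: 90.8
```

```bash
python3 - <<'E'
from h import *
delta([0,0,0])
n='wrist'
f,K,M=cam(n); save(n[:2]+'10',f); np.savez(f'pics/{n}10.npz',c=f['color'],z=f['range_z'],K=K,M=M)
W=cloud(f,K,M); X=W.reshape(-1,3); ok=np.isfinite(X[:,0])
mm=ok&(X[:,2]>41)&(X[:,2]<50); lab=mm.reshape(384,512).astype(np.uint8)
nn,l,st,ce=cv2.connectedComponentsWithStats(lab)
for k in range(1,nn):
    if st[k,4]>200: q=X[(l==k).reshape(-1)]; print(st[k],np.median(q,0).round(1),[np.round(a,1) for a in cv2.minEnclosingCircle(q[:,:2].astype(np.float32))])
E
```

```text
t 13.9 pos [ 569.9 -206.4  155.8] rot [180.    0.  115.2] F [0.4 0.5 0.6] w 90.8 -> shift [ 429.2 -428.2  155.4] rv [0.001 0.    0.   ] deg 0.0
[ 194   77   44   47 1657] [ 495.4 -140.6   45.2] [array([ 495.3, -141.1]), np.float64(21.8)]
[ 270  166   42   41 1305] [ 599.6 -186.3   45.2] [array([ 600.2, -187.1]), np.float64(21.8)]
[423 176  34  43 257] [ 736.7 -129.5   45.6] [array([ 753. , -128.5]), np.float64(25.1)]
```

View pics/wr10.png

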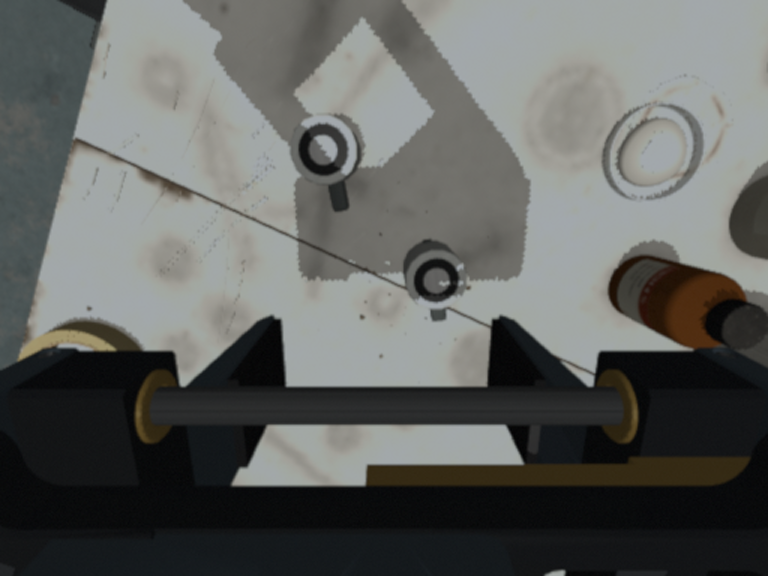

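```bash
python3 - <<'E'
from h import *
d=np.load('pics/wrist10.npz');K=d['K'];M=d['M']
c=d['c'][80:225,190:330,::-1]; cv2.imwrite('pics/z10.png',cv2.resize(c,None,fx=4,fy=4,interpolation=cv2.INTER_CUBIC))
W=cloud({'range_z':d['z']},K,M); g=d['c'].max(2)
for c in [(495.3,-141.1),(600.2,-187.1)]:
    dd=np.linalg.norm(W[:,:,:2]-np.array(c),axis=2); m=(dd>29)&(dd<46)&(W[:,:,2]>10)&(W[:,:,2]<24)
    p=W[m]; v=p[:,:2].mean(0)-c; print(m.sum(),p.mean(0).round(1),np.degrees(np.arctan2(v[1],v[0])),np.hypot(*v),dd[m].max(),'meds',np.degrees(np.median(np.arctan2(p[:,1]-c[1],p[:,0]-c[0]))))
    m2=(dd>29)&(dd<46)&(g<95); 
    P=np.array([ray(u,v,17,K,M)[:2] for v,u in np.argwhere(m2)])-c; print('dark',len(P),np.degrees(np.arctan2(*P.mean(0)[::-1])))
E
```

```text
135 [ 515.8 -169.7   16.4] -54.26829842262589 35.17694526717212 41.98520224749461 meds -54.09276084247368
dark 289 -57.03670052714534
79 [ 621.2 -216.8   16.6] -54.66380209910157 36.3583621598714 41.48987699645434 meds -54.72567900935484
dark 16857 -33.11850594760416
```

View pics/z10.png

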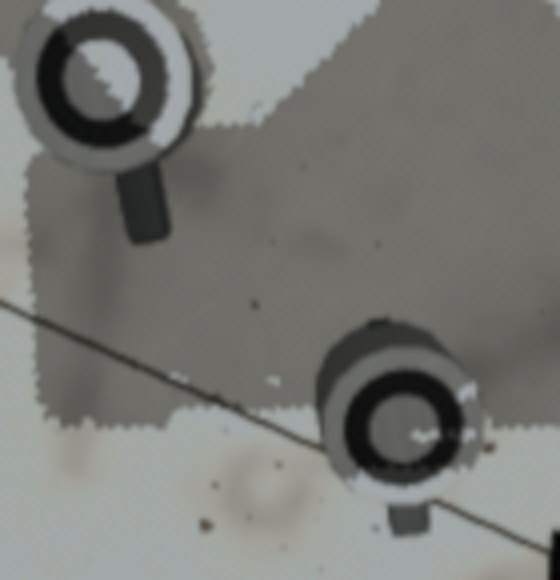

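```bash
python3 - <<'E'
from h import *
delta([495.3,-141.1,23],yaw=106)
E
```

```text
t 13.95 pos [ 570.  -206.3  155.9] rot [180.    0.  115.2] F [ 0.  -0.2  0.2] w 91.0 -> shift [ 90.9 -40.  132.8] rv [0.001 0.001 0.16 ] deg 9.2
```

>>> servo_tool(
  plan=[
    [[50, -22, 20, 0, 0, 0.1, 1], [91, -40, 40, 0, 0, 0.16, 1], [91, -40, 60, 0, 0, 0.16, 1], [91, -40, 90, 0, 0, 0.16, 1], [91, -40, 115, 0, 0, 0.16, 1], [91, -40, 130, 0, 0, 0.16, 1], [91, -40, 133, 0, 0, 0.16, 1], [91, -40, 133, 0, 0, 0.16, 1]],
  ],
)

```text
time_s: 14.75
ee_pos: [495.3, -141.5, 22.4]
ee_rot: [180.0, 0.0, 106.0]
force: [-0.6, 0.0, 0.4]
gripper_width: 91.4
```

```bash
python3 - <<'E'
from h import *
delta([495.3,-141.1,23],yaw=106)
f,K,M=cam('wrist'); save('w11',f)
E
```

```text
t 14.75 pos [ 495.3 -141.5   22.4] rot [180.   0. 106.] F [-0.6  0.   0.4] w 91.4 -> shift [ 0.4  0.1 -0.6] rv [ 0.  0. -0.] deg 0.0
```

View pics/w11.png

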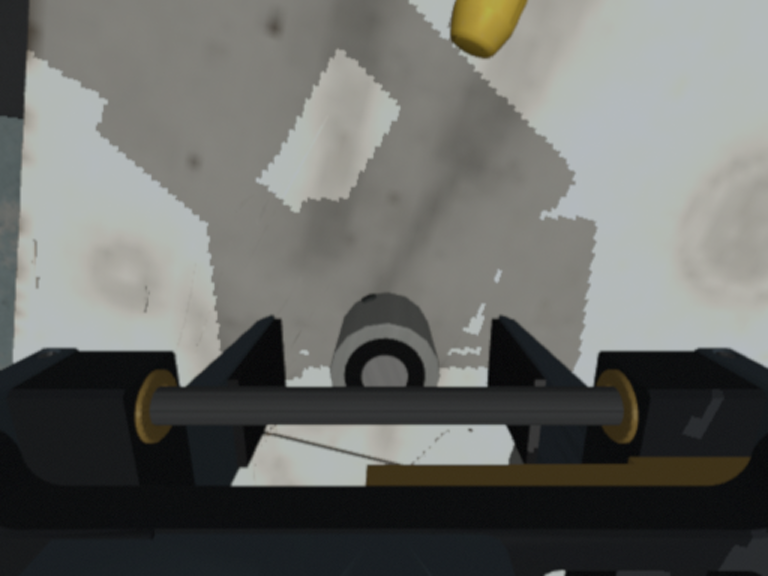

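>>> servo_tool(
  plan=[
    [[0, 0, 0, 0, 0, 0, 0.5], [0, 0, 0, 0, 0, 0, 0.4], [0, 0, 0, 0, 0, 0, 0.3], [0, 0, 0, 0, 0, 0, 0.3], [0, 0, 0, 0, 0, 0, 0.3], [0, 0, 0, 0, 0, 0, 0.3], [0, 0, 0, 0, 0, 0, 0.3]],
  ],
  squeeze=40,
)

```text
time_s: 15.5
ee_pos: [495.0, -142.3, 22.1]
ee_rot: [-180.0, 0.0, 105.9]
force: [-0.1, -0.5, 1.3]
gripper_width: 43.7
```

```bash
python3 - <<'E'
from h import *
delta([495.3,-141.1,140],yaw=106)
delta([445.3,276.8,150],yaw=82)
E
```

```text
t 15.5 pos [ 495.  -142.3   22.1] rot [-180.     0.   105.9] F [-0.1 -0.5  1.3] w 43.7 -> shift [   1.     0.6 -117.9] rv [-0.     0.    -0.001] deg 0.1
t 15.5 pos [ 495.  -142.3   22.1] rot [-180.     0.   105.9] F [-0.1 -0.5  1.3] w 43.7 -> shift [ 416.6   67.2 -128. ] rv [-0.     0.     0.418] deg 23.9
```

>>> servo_tool(
  plan=[
    [[0, 0, -30, 0, 0, 0, 0.3], [0, 0, -70, 0, 0, 0, 0.3], [0, 0, -110, 0, 0, 0, 0.3], [20, 3, -128, 0, 0, 0.04, 0.3], [55, 9, -128, 0, 0, 0.1, 0.3], [95, 16, -128, 0, 0, 0.15, 0.3], [135, 22, -128, 0, 0, 0.2, 0.3], [175, 29, -128, 0, 0, 0.25, 0.3], [215, 35, -128, 0, 0, 0.3, 0.3], [255, 41, -128, 0, 0, 0.35, 0.3], [295, 47, -128, 0, 0, 0.4, 0.3], [335, 54, -128, 0, 0, 0.418, 0.3], [375, 60, -128, 0, 0, 0.418, 0.3], [400, 64, -128, 0, 0, 0.418, 0.3], [416, 67, -128, 0, 0, 0.418, 0.3], [416, 67, -128, 0, 0, 0.418, 0.3], [416, 67, -128, 0, 0, 0.418, 0.3]],
  ],
)

```text
time_s: 17.2
ee_pos: [445.1, 275.5, 149.7]
ee_rot: [-180.0, 0.1, 82.0]
force: [-0.3, 0.6, -0.9]
gripper_width: 43.2
```

```bash
python3 - <<'E'
from h import *
delta([445.3,276.8,31],yaw=82)
f,K,M=cam('wrist'); save('w12',f)
f,K,M=cam('scene'); save('s12',f)
E
```

```text
t 17.2 pos [445.1 275.5 149.7] rot [-1.8e+02  1.0e-01  8.2e+01] F [-0.3  0.6 -0.9] w 43.2 -> shift [  1.5   0.  118.7] rv [-0.001  0.001 -0.   ] deg 0.1
```

View pics/w12.png

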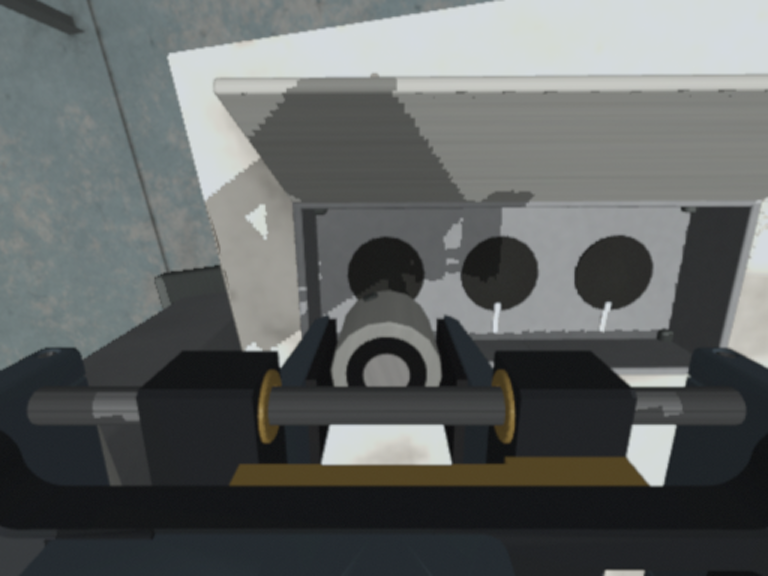

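View pics/s12.png

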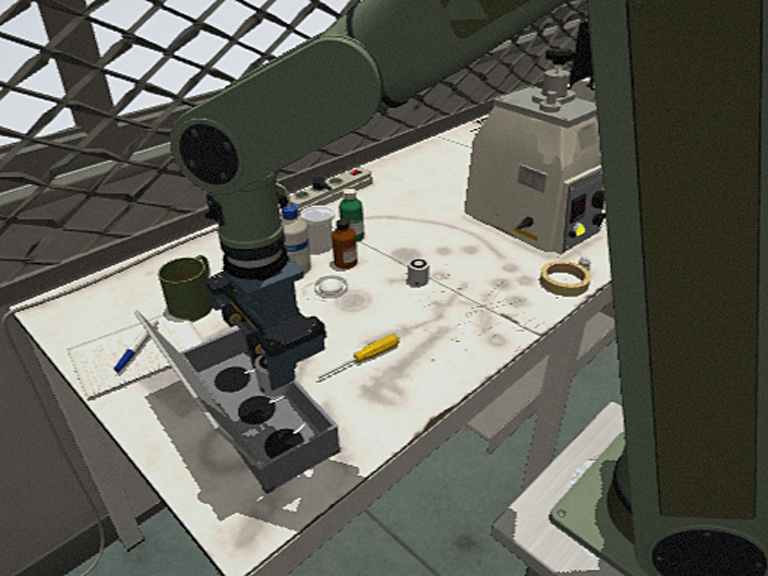

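>>> servo_tool(
  plan=[
    [[0.4, 0, 35, 0, 0, 0, 0.3], [0.4, 0, 65, 0, 0, 0, 0.3], [0.4, 0, 90, 0, 0, 0, 0.3], [0.4, 0, 105, 0, 0, 0, 0.3], [0.4, 0, 113, 0, 0, 0, 0.3], [0.4, 0, 117, 0, 0, 0, 0.3], [0.4, 0, 117, 0, 0, 0, 0.3]],
  ],
)

```text
time_s: 18.0
ee_pos: [445.8, 276.2, 33.2]
ee_rot: [180.0, 0.0, 81.9]
force: [-0.1, 0.3, -1.3]
gripper_width: 42.8
```

>>> servo_tool(
  plan=[
    [[0, 0, 1, 0, 0, 0, 0.3], [0, 0, 1.8, 0, 0, 0, 0.3], [0, 0, 1.8, 0, 0, 0, 0.3]],
  ],
)

```text
time_s: 18.3
ee_pos: [445.7, 276.8, 31.7]
ee_rot: [180.0, -0.0, 82.0]
force: [0.4, -0.4, -1.8]
gripper_width: 43.2
```

```bash
python3 - <<'E'
from h import *
delta([445.3,276.8,31],yaw=82)
f,K,M=cam('wrist'); save('w13',f)
E
```

```text
t 18.3 pos [445.7 276.8  31.7] rot [180.  -0.  82.] F [ 0.4 -0.4 -1.8] w 43.2 -> shift [-0.  -0.4  0.7] rv [ 0.001 -0.001 -0.   ] deg 0.1
```

View pics/w13.png

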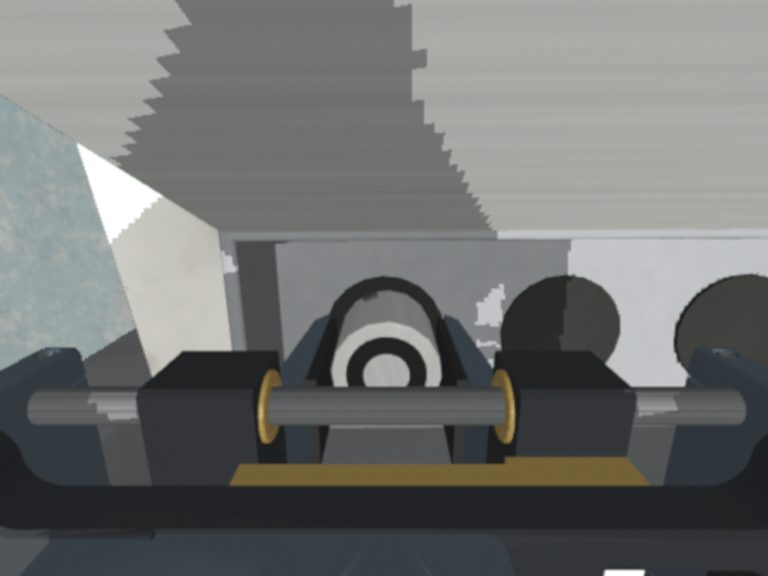

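>>> servo_tool(
  plan=[
    [[-0.5, 0, 0.6, 0, 0, 0, 0.3], [-0.5, 0, 1.2, 0, 0, 0, 0.3], [-0.5, 0, 1.2, 0, 0, 0, 0.3]],
  ],
)

```text
time_s: 18.65
ee_pos: [445.6, 276.4, 31.0]
ee_rot: [180.0, -0.0, 82.0]
force: [-1.2, -0.6, 5.4]
gripper_width: 43.4
```

Foot contact (+5 N). Release and look.

>>> servo_tool(
  plan=[
    [[-0.5, 0, -0.5, 0, 0, 0, 0.5], [-0.5, 0, -0.5, 0, 0, 0, 0.6], [-0.5, 0, -0.5, 0, 0, 0, 0.62], [-0.5, 0, -0.5, 0, 0, 0, 0.62], [-0.5, 0, -30, 0, 0, 0, 0.62], [-0.5, 0, -70, 0, 0, 0, 0.7], [-40, 0, -110, 0, 0, 0, 1], [-80, 0, -150, 0, 0, 0, 1], [-80, 0, -180, 0, 0, 0, 1], [-80, 0, -180, 0, 0, 0, 1]],
  ],
)

```text
time_s: 19.65
ee_pos: [436.8, 196.7, 215.3]
ee_rot: [179.4, -0.3, 81.9]
force: [-0.4, -0.1, 0.8]
gripper_width: 90.6
```

```bash
cat > chk.py <<'E'
from h import *
import sys
delta([0,0,0])
n=sys.argv[1]
f,K,M=cam('wrist'); save(n,f); np.savez(f'pics/{n}.npz',c=f['color'],z=f['range_z'],K=K,M=M)
W=cloud(f,K,M); X=W.reshape(-1,3); ok=np.isfinite(X[:,0])
mm=ok&(X[:,2]>49)&(X[:,2]<57)&(X[:,0]>360)&(X[:,0]<700)&(X[:,1]>190)&(X[:,1]<330); lab=mm.reshape(384,512).astype(np.uint8)
lab=cv2.morphologyEx(lab,cv2.MORPH_OPEN,np.ones((5,5)))
nn,l,st,ce=cv2.connectedComponentsWithStats(lab)
for k in range(1,nn):
    if st[k,4]>200:
        q=X[(l==k).reshape(-1)]; c=np.array(cv2.minEnclosingCircle(q[:,:2].astype(np.float32))[0]); print('car',st[k],np.median(q,0).round(1),c.round(1),round(cv2.minEnclosingCircle(q[:,:2].astype(np.float32))[1],1))
        dd=np.linalg.norm(W[:,:,:2]-c,axis=2); m=(dd>28)&(dd<44)&(W[:,:,2]>21)&(W[:,:,2]<32); p=W[m]
        if len(p): v=p[:,:2].mean(0)-c; print('  lug',len(p),np.degrees(np.arctan2(v[1],v[0])).round(1),np.hypot(*v).round(1),p[:,2].mean())
E
python3 chk.py w14
```

```text
t 19.65 pos [436.8 196.7 215.3] rot [179.4  -0.3  81.9] F [-0.4 -0.1  0.8] w 90.6 -> shift [-257.7 -406.7  209.9] rv [ 0.01  -0.005 -0.   ] deg 0.6
car [ 236   93   37   39 1119] [446.7 278.3  54.2] [446.2 277.4] 21.8
  lug 100 -78.7 34.6 25.32191964582569
```

View pics/w14.png

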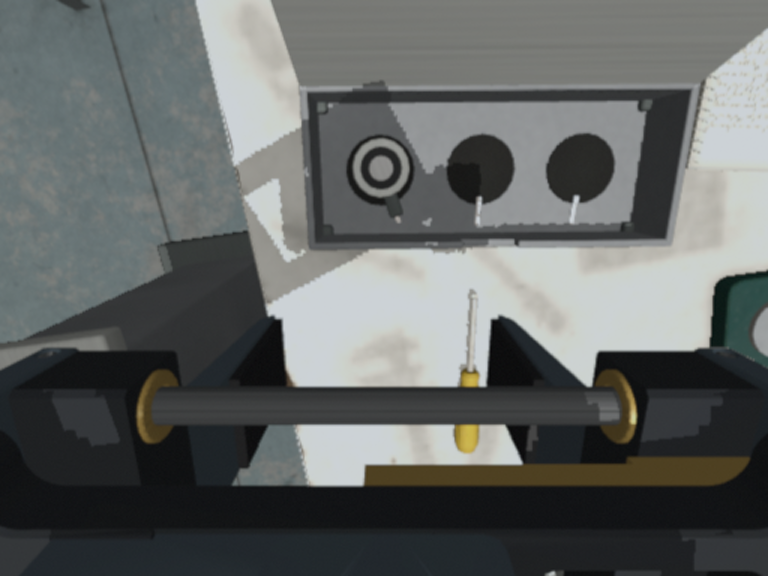

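```bash
python3 - <<'E'
from h import *
delta([600.2,-187.1,160],yaw=125.5)
d=np.load('pics/w14.npz');c=d['c'][55:165,200:470,::-1]; cv2.imwrite('pics/z14.png',cv2.resize(c,None,fx=2.9,fy=2.9,interpolation=cv2.INTER_CUBIC))
E
python3 pads.py w14 2>/dev/null | grep pad
```

```text
t 19.7 pos [435.6 196.9 212.6] rot [179.7  -0.2  81.9] F [ 0.1 -1.2 -0.7] w 91.2 -> shift [-357.1  216.7   52.7] rv [ 0.007 -0.001 -0.761] deg 43.6
w14 pad [531.2 265. ] 28.3 [298, 91, 43, 44, 1455] case [-1.5  0.2]
w14 pad [618.3 253.8] 28.3 [365, 90, 43, 43, 1436] case [ -0.7 -87.6]
```

View pics/z14.png

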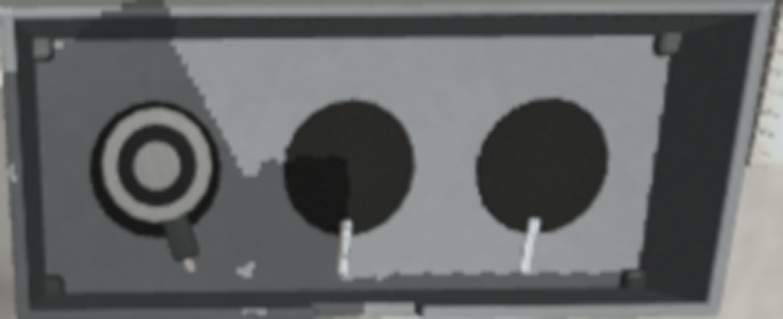

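>>> servo_tool(
  plan=[
    [[-357, 217, 52, 0, 0, -0.761, 1], [-357, 217, 52, 0, 0, -0.761, 1], [-357, 217, 52, 0, 0, -0.761, 1], [-357, 217, 52, 0, 0, -0.761, 1], [-357, 217, 52, 0, 0, -0.761, 1], [-357, 217, 52, 0, 0, -0.761, 1], [-357, 217, 52, 0, 0, -0.761, 1], [-357, 217, 52, 0, 0, -0.761, 1], [-357, 217, 52, 0, 0, -0.761, 1], [-357, 217, 52, 0, 0, -0.761, 1], [-357, 217, 52, 0, 0, -0.761, 1], [-357, 217, 52, 0, 0, -0.761, 1], [-357, 217, 52, 0, 0, -0.761, 1]],
  ],
)

```text
time_s: 21.0
ee_pos: [598.8, -185.3, 158.0]
ee_rot: [-180.0, -0.0, 125.7]
force: [0.2, 0.4, 0.6]
gripper_width: 91.4
```

```bash
python3 - <<'E'
from h import *
delta([600.2,-187.1,23],yaw=125.5)
f,K,M=cam('wrist'); save('w15',f)
W=cloud(f,K,M); X=W.reshape(-1,3); ok=np.isfinite(X[:,0])
mm=ok&(X[:,2]>41)&(X[:,2]<50); lab=mm.reshape(384,512).astype(np.uint8)
nn,l,st,ce=cv2.connectedComponentsWithStats(lab)
for k in range(1,nn):
    if st[k,4]>200: q=X[(l==k).reshape(-1)]; print(st[k],np.median(q,0).round(1),[np.round(a,1) for a in cv2.minEnclosingCircle(q[:,:2].astype(np.float32))])
E
```

```text
t 21.0 pos [ 598.8 -185.3  158. ] rot [-180.    -0.   125.7] F [0.2 0.4 0.6] w 91.4 -> shift [-2.40e+00  1.00e-01  1.35e+02] rv [-0.    -0.001  0.003] deg 0.2
[470 169  42  57 389] [791.2 -49.2  45.6] [array([813.1, -41.2]), np.float64(31.8)]
[ 237  172   41   40 1262] [ 599.7 -186.2   45.2] [array([ 600.3, -187.1]), np.float64(21.9)]
[380 209  39  37 217] [ 737.  -127.7   45.5] [array([ 752.3, -127.6]), np.float64(24.8)]
```

View pics/w15.png

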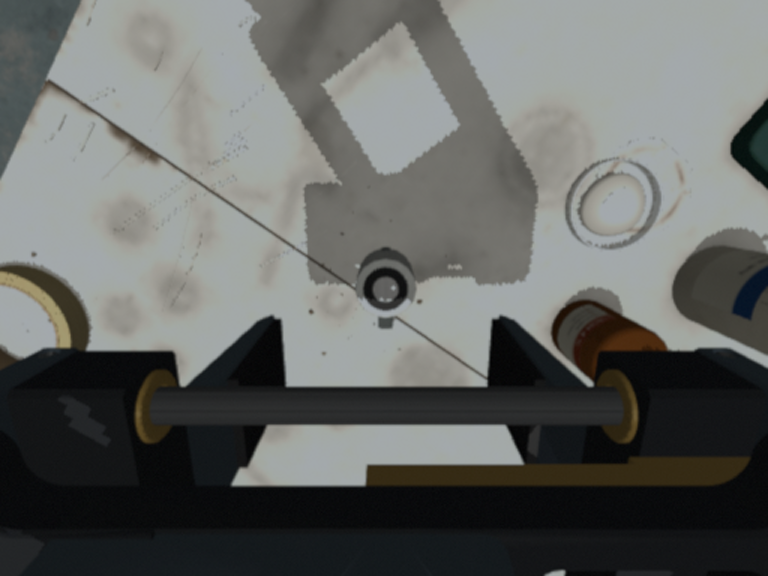

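>>> servo_tool(
  plan=[
    [[-2.4, 0, 45, 0, 0, 0, 1], [-2.4, 0, 85, 0, 0, 0, 1], [-2.4, 0, 115, 0, 0, 0, 1], [-2.4, 0, 130, 0, 0, 0, 1], [-2.4, 0, 135, 0, 0, 0, 1], [-2.4, 0, 135, 0, 0, 0, 1], [-2.4, 0, 135, 0, 0, 0, 0.5], [-2.4, 0, 135, 0, 0, 0, 0.4], [-2.4, 0, 135, 0, 0, 0, 0.3], [-2.4, 0, 135, 0, 0, 0, 0.3], [-2.4, 0, 135, 0, 0, 0, 0.3], [-2.4, 0, 135, 0, 0, 0, 0.3], [-2.4, 0, 135, 0, 0, 0, 0.3]],
  ],
)

```text
time_s: 22.35
ee_pos: [600.6, -188.9, 23.1]
ee_rot: [-180.0, 0.0, 125.6]
force: [-0.5, -0.2, 1.8]
gripper_width: 43.4
```

```bash
python3 - <<'E'
from h import *
delta([600.2,-187.1,160],yaw=125.5)
delta([531.9,265.1,150],yaw=82)
E
```

```text
t 22.35 pos [ 600.6 -188.9   23.1] rot [-180.     0.   125.6] F [-0.5 -0.2  1.8] w 43.4 -> shift [   1.7    0.7 -136.9] rv [-0.     0.     0.001] deg 0.1
t 22.35 pos [ 600.6 -188.9   23.1] rot [-180.     0.   125.6] F [-0.5 -0.2  1.8] w 43.4 -> shift [ 409.2  208.2 -126.9] rv [0.    0.    0.761] deg 43.6
```

>>> servo_tool(
  plan=[
    [[0, 0, -30, 0, 0, 0, 0.3], [0, 0, -70, 0, 0, 0, 0.3], [10, 1, -110, 0, 0, 0, 0.3], [35, 4, -127, 0, 0, 0.05, 0.3], [75, 12, -127, 0, 0, 0.12, 0.3], [115, 20, -127, 0, 0, 0.2, 0.3], [155, 28, -127, 0, 0, 0.3, 0.3], [195, 36, -127, 0, 0, 0.4, 0.3], [235, 46, -127, 0, 0, 0.5, 0.3], [270, 60, -127, 0, 0, 0.6, 0.3], [305, 78, -127, 0, 0, 0.7, 0.3], [340, 103, -127, 0, 0, 0.761, 0.3], [372, 132, -127, 0, 0, 0.761, 0.3], [390, 160, -127, 0, 0, 0.761, 0.3], [400, 185, -127, 0, 0, 0.761, 0.3], [406, 203, -127, 0, 0, 0.761, 0.3], [408, 208, -127, 0, 0, 0.761, 0.3], [408, 208, -127, 0, 0, 0.761, 0.3], [408, 208, -127, 0, 0, 0.761, 0.3]],
  ],
)

```text
time_s: 24.25
ee_pos: [531.6, 263.0, 149.6]
ee_rot: [-179.9, 0.1, 82.0]
force: [-0.6, 0.6, -1.6]
gripper_width: 43.4
```

```bash
python3 - <<'E'
from h import *
delta([531.7,263.4,35],yaw=82)
f,K,M=cam('wrist'); save('w16',f)
E
```

```text
t 24.25 pos [531.6 263.  149.6] rot [-1.799e+02  1.000e-01  8.200e+01] F [-0.6  0.6 -1.6] w 43.4 -> shift [  0.6   0.2 114.6] rv [-0.001  0.001 -0.001] deg 0.1
```

View pics/w16.png

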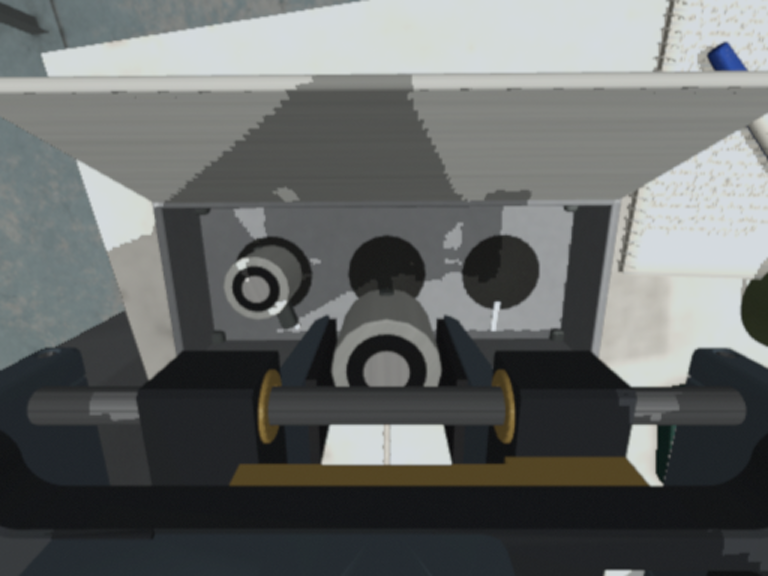

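>>> servo_tool(
  plan=[
    [[0.5, 0, 35, 0, 0, 0, 0.3], [0.5, 0, 65, 0, 0, 0, 0.3], [0.5, 0, 90, 0, 0, 0, 0.3], [0.5, 0, 105, 0, 0, 0, 0.3], [0.5, 0, 112, 0, 0, 0, 0.3], [0.5, 0, 115, 0, 0, 0, 0.3], [0.5, 0, 116, 0, 0, 0, 0.3], [0.5, 0, 117, 0, 0, 0, 0.3], [0.5, 0, 117, 0, 0, 0, 0.3]],
  ],
)

```text
time_s: 25.2
ee_pos: [532.9, 264.6, 33.8]
ee_rot: [179.9, -0.0, 82.0]
force: [0.1, -0.1, -2.6]
gripper_width: 43.2
```

>>> servo_tool(
  plan=[
    [[0, 0, 0, 0, 0, 0, 0.3], [0, 0, 0, 0, 0, 0, 0.3]],
  ],
)

```text
time_s: 25.4
ee_pos: [532.6, 264.6, 33.4]
ee_rot: [180.0, -0.0, 82.0]
force: [0.1, 0.1, -1.7]
gripper_width: 43.4
```

>>> servo_tool(
  plan=[
    [[-1.2, -0.8, 0.6, 0, 0, 0, 0.3], [-1.2, -0.8, 1.2, 0, 0, 0, 0.3], [-1.2, -0.8, 1.8, 0, 0, 0, 0.3], [-1.2, -0.8, 1.8, 0, 0, 0, 0.3]],
  ],
)

```text
time_s: 25.8
ee_pos: [531.3, 263.3, 32.1]
ee_rot: [-180.0, 0.0, 82.0]
force: [-2.0, -1.1, 5.3]
gripper_width: 43.2
```

Contact; release and retreat, then check.

>>> servo_tool(
  plan=[
    [[0, 0, -0.5, 0, 0, 0, 0.5], [0, 0, -0.5, 0, 0, 0, 0.6], [0, 0, -0.5, 0, 0, 0, 0.6], [0, 0, -0.5, 0, 0, 0, 0.6], [0, 0, -30, 0, 0, 0, 0.6], [0, 0, -70, 0, 0, 0, 0.65], [-40, 0, -110, 0, 0, 0, 1], [-80, 0, -150, 0, 0, 0, 1], [-80, 0, -180, 0, 0, 0, 1], [-80, 0, -180, 0, 0, 0, 1], [-80, 0, -180, 0, 0, 0, 1], [-80, 0, -180, 0, 0, 0, 1]],
  ],
)

```text
time_s: 27.0
ee_pos: [519.6, 184.3, 209.8]
ee_rot: [-179.9, 0.1, 82.0]
force: [-0.3, 0.6, 0.1]
gripper_width: 91.1
```

```bash
python3 chk.py w17; python3 pads.py w17 2>/dev/null | grep pad; python3 - <<'E'
from h import *
d=np.load('pics/w17.npz');c=d['c'][50:165,140:400,::-1]; cv2.imwrite('pics/z17.png',cv2.resize(c,None,fx=3,fy=3,interpolation=cv2.INTER_CUBIC))
E
```

```text
t 27.0 pos [519.6 184.3 209.8] rot [-1.799e+02  1.000e-01  8.200e+01] F [-0.3  0.6  0.1] w 91.1 -> shift [-254.6 -488.4  211.3] rv [-0.002  0.001 -0.   ] deg 0.1
car [ 163   91   39   39 1208] [447.  277.9  54.2] [446.3 277.5] 21.9
  lug 109 -78.2 34.7 25.45690190827238
car [ 240   91   38   40 1185] [532.1 265.2  54.2] [531.8 265.1] 21.8
  lug 104 -97.7 34.7 25.464794718253977
w17 pad [618.5 252.9] 28.8 [304, 88, 45, 45, 1554] case [ -1.5 -87.9]
```

View pics/z17.png

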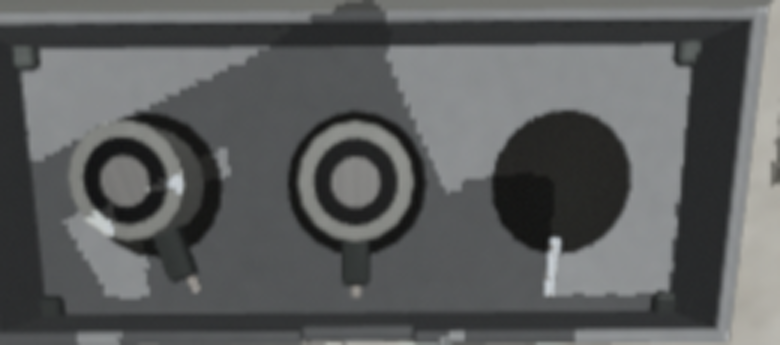

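View pics/w17.png

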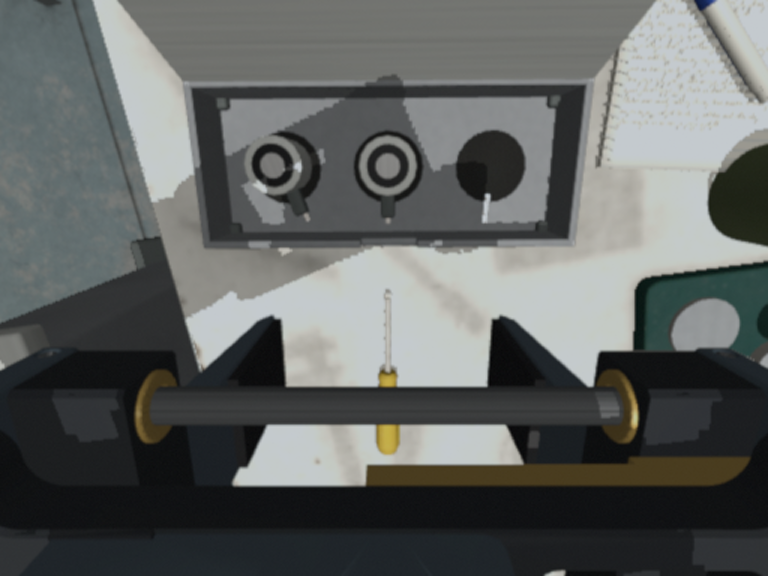

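```bash
cat >> h.py <<'E'
CX=np.array([np.sin(np.radians(7.9)),np.cos(np.radians(7.9))])
def cx(x,z): return [*(np.array([531.5,265.0])+x*CX),z]
E
python3 - <<'E'
from h import *
delta(cx(165,215),yaw=82)
delta(cx(165,143),yaw=82)
E
```

```text
t 27.05 pos [519.5 184.3 209.5] rot [-1.798e+02  1.000e-01  8.200e+01] F [0.6 0.  0.4] w 91.1 -> shift [246.5   0.4  -5.8] rv [-0.003  0.001  0.   ] deg 0.2
t 27.05 pos [519.5 184.3 209.5] rot [-1.798e+02  1.000e-01  8.200e+01] F [0.6 0.  0.4] w 91.1 -> shift [246.6   0.6  66.2] rv [-0.003  0.001  0.   ] deg 0.2
```

>>> servo_tool(
  plan=[
    [[0, 0, -20, 0, 0, 0, 0], [30, 0, -30, 0, 0, 0, 0], [70, 0, -30, 0, 0, 0, 0], [110, 0, -30, 0, 0, 0, 0], [150, 0, -30, 0, 0, 0, 0], [190, 0, -30, 0, 0, 0, 0], [230, 0, -30, 0, 0, 0, 0], [246, 0, -30, 0, 0, 0, 0], [246, 0, -30, 0, 0, 0, 0], [246, 0, -30, 0, 0, 0, 0], [246, 0, -5, 0, 0, 0, 0], [246, 0, 30, 0, 0, 0, 0], [246, 0, 60, 0, 0, 0, 0], [246, 0, 66, 0, 0, 0, 0], [246, 0, 66, 0, 0, 0, 0]],
  ],
)

```text
time_s: 28.55
ee_pos: [554.4, 426.4, 144.5]
ee_rot: [-179.9, 0.1, 81.9]
force: [0.9, 0.2, 0.8]
gripper_width: 0.1
```

```bash
python3 - <<'E'
from h import *
delta(cx(126,143),yaw=82)
f,K,M=cam('scene'); save('s18',f)
f,K,M=cam('side'); save('t18',f)
E
```

```text
t 28.55 pos [554.4 426.4 144.5] rot [-1.799e+02  1.000e-01  8.190e+01] F [0.9 0.2 0.8] w 0.1 -> shift [-37.   -0.4   1.6] rv [-0.002  0.002 -0.001] deg 0.2
```

View pics/s18.png

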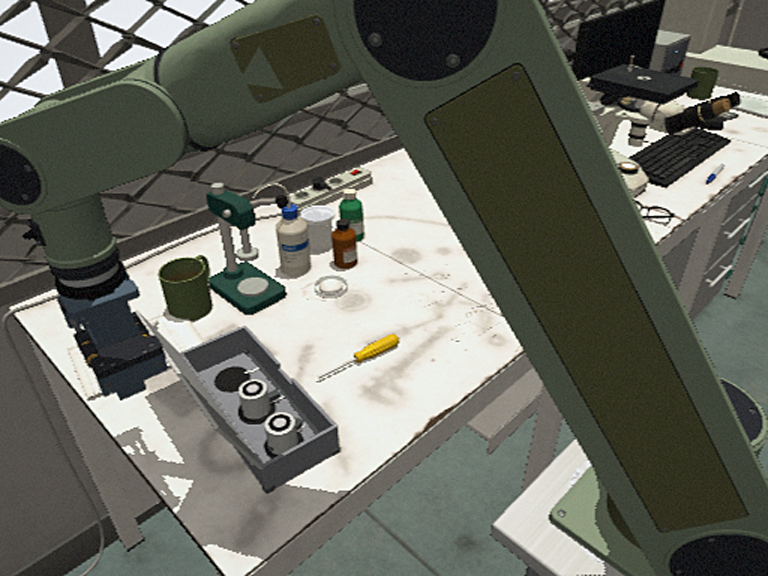

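View pics/t18.png

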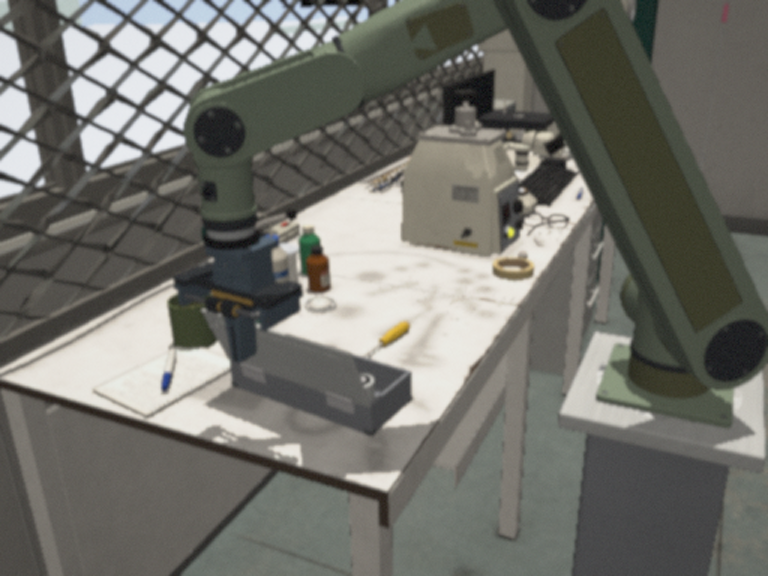

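>>> servo_tool(
  plan=[
    [[-15, 0, 1.5, 0, 0, 0, 0], [-28, 0, 1.5, 0, 0, 0, 0], [-37, 0, 1.5, 0, 0, 0, 0], [-44, 0, 1.5, 0, 0, 0, 0], [-51, 0, 1.5, 0, 0, 0, 0], [-58, 0, 1.5, 0, 0, 0, 0], [-65, 0, 1.5, 0, 0, 0, 0], [-72, 0, 1.5, 0, 0, 0, 0], [-79, 0, 1.5, 0, 0, 0, 0], [-85, 0, 1.5, 0, 0, 0, 0], [-91, 0, 1.5, 0, 0, 0, 0], [-98, 0, 2, 0, 0, 0, 0], [-105, 0, 2.7, 0, 0, 0, 0], [-105, 0, 2.7, 0, 0, 0, 0]],
  ],
)

```text
time_s: 30.05
ee_pos: [539.7, 322.5, 142.2]
ee_rot: [-180.0, 0.1, 81.9]
force: [-0.3, 0.0, -0.0]
gripper_width: 0.1
```

```bash
python3 - <<'E'
from h import *
delta(cx(37.1,134.8),yaw=82)
f,K,M=cam('scene'); save('s19',f)
E
```

```text
t 30.05 pos [539.7 322.5 142.2] rot [-1.80e+02  1.00e-01  8.19e+01] F [-0.3  0.  -0. ] w 0.1 -> shift [-20.9  -0.1   7.4] rv [-0.001  0.001 -0.001] deg 0.1
```

View pics/s19.png

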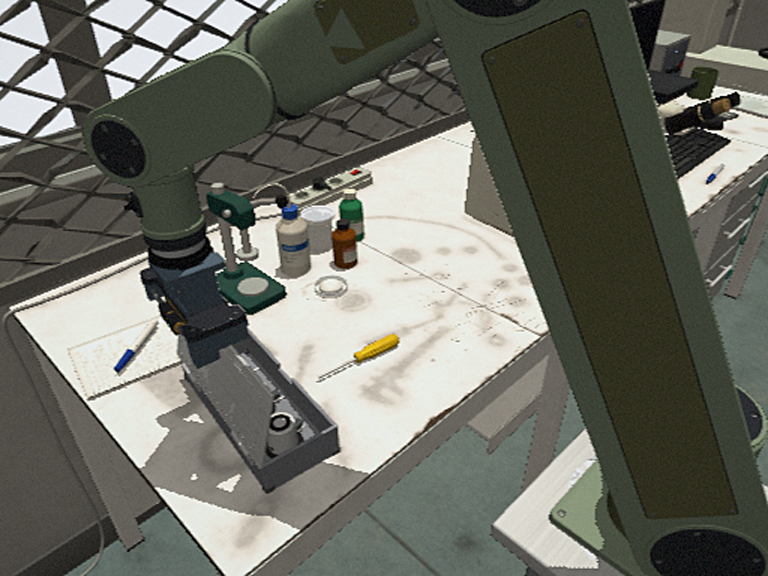

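>>> servo_tool(
  plan=[
    [[-5, 0, 1.5, 0, 0, 0, 0], [-11, 0, 3.4, 0, 0, 0, 0], [-16, 0, 5.2, 0, 0, 0, 0], [-21, 0, 7.4, 0, 0, 0, 0], [-26, 0, 10, 0, 0, 0, 0], [-31, 0, 13, 0, 0, 0, 0], [-35.5, 0, 16, 0, 0, 0, 0], [-39.5, 0, 19.5, 0, 0, 0, 0], [-44, 0, 24, 0, 0, 0, 0], [-48, 0, 28, 0, 0, 0, 0], [-51.5, 0, 32, 0, 0, 0, 0], [-54.5, 0, 36, 0, 0, 0, 0], [-57.5, 0, 41, 0, 0, 0, 0], [-60.5, 0, 46.5, 0, 0, 0, 0], [-62.5, 0, 51, 0, 0, 0, 0], [-64.5, 0, 56, 0, 0, 0, 0], [-66, 0, 60, 0, 0, 0, 0], [-67, 0, 65, 0, 0, 0, 0], [-68, 0, 70, 0, 0, 0, 0], [-68, 0, 70, 0, 0, 0, 0]],
  ],
)

```text
time_s: 32.1
ee_pos: [529.9, 256.1, 71.6]
ee_rot: [-179.9, 0.1, 82.0]
force: [-0.9, -0.3, -0.5]
gripper_width: 0.4
```

```bash
python3 - <<'E'
from h import *
delta(cx(-11,66),yaw=82)
f,K,M=cam('scene'); save('s20',f)
E
```

```text
t 32.1 pos [529.9 256.1  71.6] rot [-1.799e+02  1.000e-01  8.200e+01] F [-0.9 -0.3 -0.5] w 0.4 -> shift [-2.   0.4  5.6] rv [-0.002  0.001 -0.   ] deg 0.1
```

View pics/s20.png

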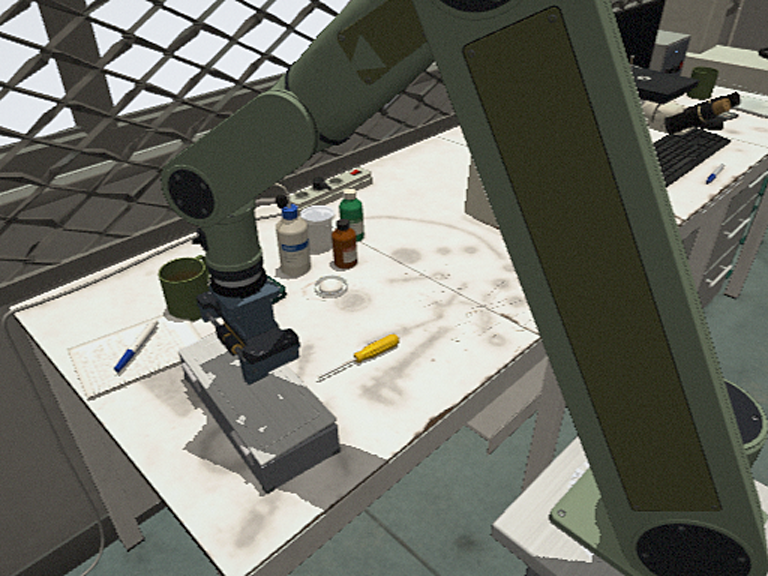

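>>> servo_tool(
  plan=[
    [[0, 0, -5, 0, 0, 0, 0], [-15, 0, -5, 0, 0, 0, 0], [-30, 0, -4, 0, 0, 0, 0], [-30, 0, -1, 0, 0, 0, 0], [-30, 0, 2, 0, 0, 0, 0], [-30, 0, 4, 0, 0, 0, 0], [-30, 0, 5.5, 0, 0, 0, 0], [-30, 0, 6.5, 0, 0, 0, 0], [-30, 0, 6.5, 0, 0, 0, 0]],
  ],
)

```text
time_s: 33.05
ee_pos: [526.3, 227.0, 65.7]
ee_rot: [-180.0, 0.0, 82.0]
force: [0.1, -0.0, 0.7]
gripper_width: 0.3
```

>>> servo_tool(
  plan=[
    [[0, 0, 0.7, 0, 0, 0, 0], [0, 0, 1.4, 0, 0, 0, 0], [0, 0, 1.4, 0, 0, 0, 0]],
  ],
)

```text
time_s: 33.35
ee_pos: [526.4, 227.0, 64.8]
ee_rot: [180.0, -0.0, 82.0]
force: [-0.6, -0.0, 0.9]
gripper_width: 0.6
```

>>> servo_tool(
  plan=[
    [[0, 0, 0.7, 0, 0, 0, 0], [0, 0, 1.2, 0, 0, 0, 0], [0, 0, 1.2, 0, 0, 0, 0]],
  ],
)

```text
time_s: 33.65
ee_pos: [526.4, 227.0, 64.7]
ee_rot: [180.0, -0.0, 82.0]
force: [-1.7, -0.6, 7.1]
gripper_width: 0.6
```

>>> servo_tool(
  plan=[
    [[0, 0, 1, 0, 0, 0, 0], [0, 0, 1.5, 0, 0, 0, 0], [0, 0, 1.5, 0, 0, 0, 0]],
  ],
)

```text
time_s: 33.95
ee_pos: [526.5, 227.0, 64.6]
ee_rot: [179.9, -0.1, 82.0]
force: [-4.7, -1.0, 16.4]
gripper_width: 0.1
```

>>> servo_tool(
  plan=[
    [[0, 0, -5, 0, 0, 0, 0], [0, 0, -45, 0, 0, 0, 0], [-40, 0, -90, 0, 0, 0, 0], [-80, 0, -130, 0, 0, 0, 0], [-120, 0, -170, 0, 0, 0, 0], [-150, 0, -190, 0, 0, 0, 0], [-150, 0, -190, 0, 0, 0, 0], [-150, 0, -190, 0, 0, 0, 0], [-150, 0, -190, 0, 0, 0, 0]],
  ],
)

```text
time_s: 34.85
ee_pos: [504.9, 78.8, 250.6]
ee_rot: [-179.9, -0.0, 82.0]
force: [-0.7, 0.7, -0.7]
gripper_width: 0.5
```

```bash
python3 - <<'E'
from h import *
delta([0,0,0])
for n in ['wrist','scene','side']:
    f,K,M=cam(n); save(n[:2]+'21',f)
    W=cloud(f,K,M).reshape(-1,3); rel=W[:,:2]-np.array([531.5,265]); lx=rel@CX; ly=rel@np.array([-CX[1],CX[0]])
    m=(W[:,2]>52)&(W[:,2]<85)&(abs(lx)<55)&(abs(ly)<135)
    p=np.linalg.lstsq(np.c_[lx[m],ly[m],np.ones(m.sum())],W[m,2],rcond=None)[0]
    print(n,m.sum(),'slope deg',np.degrees(p[0]),np.degrees(p[1]),'z0',p[2])
E
```

```text
t 34.85 pos [504.9  78.8 250.6] rot [-179.9   -0.    82. ] F [-0.7  0.7 -0.7] w 0.5 -> shift [-148.5 -488.4  251.7] rv [-0.002 -0.     0.   ] deg 0.1
wrist 15564 slope deg 0.32055082681799424 -0.03192750605898098 z0 65.07505443282037
scene 4002 slope deg 0.0630786441760121 -0.08089038073377146 z0 65.0322073981928
side 2306 slope deg -0.009873671571998095 -0.024421601808729463 z0 65.92287041432925
```

View pics/sc21.png

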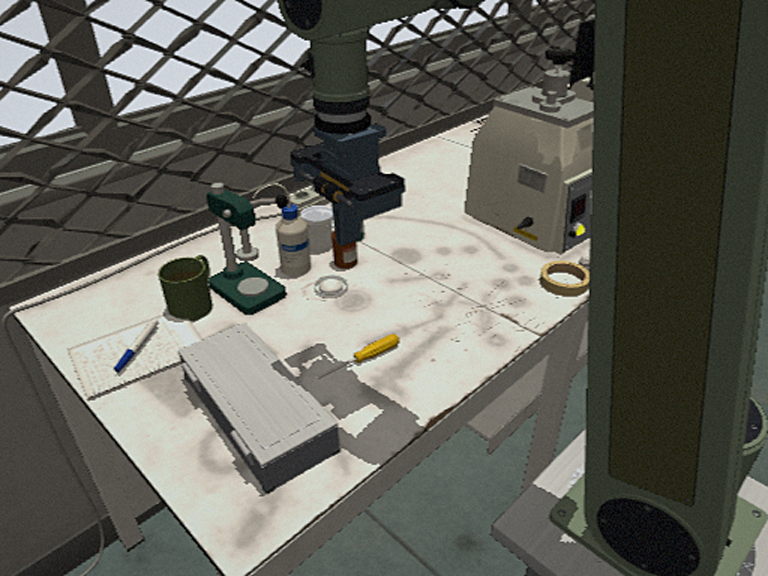

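View pics/wr21.png

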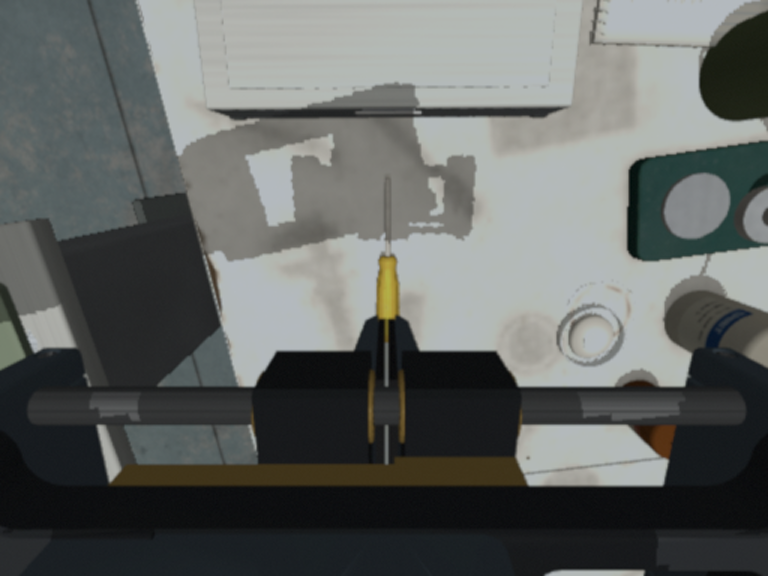

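The lid is flat at 65 mm, the screwdriver is on the bench, the dish and tape have not been moved, and no carriers are left on the bench. I'm handing in.

```bash
python3 -c "
from workcell import *
print(job_done())"
```

```text
the job is handed in; nothing more can be done
None
```

The task is done and handed in at about 35 s of the 208 s allowed. I pried the lid up with the blade in the notch and swung it to about 113°. I then laid the screwdriver on the bench in front of the case and stood both carriers (only two were present) on their pads. Last, I shut the lid from behind and pressed its front edge down.

**Last checks:**
- **Carrier on the pad at the low-x end of the case:** about 1 mm off centre, with its lug within 1° of the index line.
- **Carrier on the middle pad:** under 0.5 mm off centre, with its lug at -97.7° against a line at about -98.2°.
- **Lid:** it seated firmly at 64.6 mm under 16 N. Afterwards its top measured 65 to 66 mm with a tilt under 0.4°; the wrist camera read 0.3° and the other two 0.1° or less.
- **Bench:** I never touched the dish or the tape, and both looked in place in the last pictures. The screwdriver is outside the case.

Both carriers were measured before the lid was shut; they could not be seen after that. No check failed, and the cameras agreed to within about 1 to 3 mm.

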